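# Put the bench torches on charge

### The job

The charger was left on: roll its thumbwheel back towards the robot to the off stop, then stand every torch from the bench in a charging cup, tail down and lens up, handing each by its barrel to the spring clip and taking it again by its head from the other side, so that its tail is free. When all of them stand in their cups, and not before, roll the thumbwheel away from the robot to its on stop. Leave everything else on the bench where it is.

Things in the scene. Friction and masses are not known exactly. Their poses are not given: they have to be found in the camera images.
- torch_a: Aluminium torch, 132 mm long, 0.14 kg, lying on the bench; may be absent. Barrel 33 mm thick, 84 mm long, flat tail; head 44 mm thick, 48 mm long, ends in the lens; black hexagonal anti-roll ring 56 mm over corners, 7 mm long, at the head's rear. Body frame: +y runs along it to the tail (tail end at y = 66 mm, ring -17 to -24, lens end -66); the axis is the line x = 0, z = 21 mm. May have rolled.
- torch_a_tail (a point): centre of the flat tail end of that torch, on its axis
- torch_a_neck (a point): point on that torch's axis in the front of the barrel, 66 mm from either end and 18 mm behind the head
- torch_b: Aluminium torch, 132 mm long, 0.14 kg, lying on the bench; may be absent. Barrel 33 mm thick, 84 mm long, flat tail; head 44 mm thick, 48 mm long, ends in the lens; black hexagonal anti-roll ring 56 mm over corners, 7 mm long, at the head's rear. Body frame: +y runs along it to the tail (tail end at y = 66 mm, ring -17 to -24, lens end -66); the axis is the line x = 0, z = 21 mm. May have rolled.
- torch_b_tail (a point): centre of the flat tail end of that torch, on its axis
- torch_b_neck (a point): point on that torch's axis in the front of the barrel, 66 mm from either end and 18 mm behind the head
- torch_c: Aluminium torch, 132 mm long, 0.14 kg, lying on the bench; may be absent. Barrel 33 mm thick, 84 mm long, flat tail; head 44 mm thick, 48 mm long, ends in the lens; black hexagonal anti-roll ring 56 mm over corners, 7 mm long, at the head's rear. Body frame: +y runs along it to the tail (tail end at y = 66 mm, ring -17 to -24, lens end -66); the axis is the line x = 0, z = 21 mm. May have rolled.
- torch_c_tail (a point): centre of the flat tail end of that torch, on its axis
- torch_c_neck (a point): point on that torch's axis in the front of the barrel, 66 mm from either end and 18 mm behind the head
- clip_seat: Steel spring clip on a fixed stand, axis 150 mm above the bench, holds a torch by its barrel. Origin: on the axis, mid-width (18 mm along y). +y runs along the axis, dipping 40 deg; +z, 40 deg off vertical, points out of the mouth; x is level. Push a barrel in along -z (12 N) until it lies on the axis; draw it out lengthwise. Jaws at +-x reach 27 mm up z; post and back plate on the -z side.
- dock: Fixed grey charging dock, 104 x 320 mm. Origin: underside, middle. +z up. Three black cups stand in a row along y; the taller control box (46 mm high, 70 mm wide) with the thumbwheel is at the -y end.
- cup_left (a point): middle of the inner floor of a dock cup, 24 mm above the bench, 115 mm along the dock's y. The round cup is 40 mm wide inside, flares to 47 mm at the rim, and its rim stands 68 mm above this floor; cups are 75 mm apart
- cup_middle (a point): middle of the inner floor of a dock cup, 24 mm above the bench, 40 mm along the dock's y. The round cup is 40 mm wide inside, flares to 47 mm at the rim, and its rim stands 68 mm above this floor; cups are 75 mm apart
- cup_right (a point): middle of the inner floor of a dock cup, 24 mm above the bench, -35 mm along the dock's y. The round cup is 40 mm wide inside, flares to 47 mm at the rim, and its rim stands 68 mm above this floor; cups are 75 mm apart
- wheel_top (a point): top of the thumbwheel's edge, 56 mm above the bench, 10 mm proud of the control box's top (fixed point, does not turn). The wheel is 52 mm across, 10 mm thick, knurled, its axle along the dock's y
- wheel (a joint): thumbwheel angle: 0 = off stop, 1.40 rad = on stop. It grows as its top edge is rolled along the dock's +x (away from the robot), 26 mm of rolling to the radian; light friction, stays where it is left. A white line on its edge goes from the near to the far end of the slot
- spanner_a: Bystander, loose: combination spanner, 210 mm long, lying flat; origin at its middle, underside, any length along its y. Not to be disturbed
- pliers: Bystander, loose: red-handled pliers, 178 mm long, lying flat; origin at its middle, underside, any length along its y. Not to be disturbed
- tape_roll: Bystander, loose: roll of black insulating tape, 68 mm across, 19 mm high; origin at its middle, underside, any length along its y. Not to be disturbed
- bolt_tray: Bystander, loose: small round metal tray of bolts, 69 mm across, 22 mm high; origin at its middle, underside, any length along its y. Not to be disturbed
- marker: Bystander, loose: paint marker, 132 mm long, 15 mm thick, lying; origin at its middle, underside, any length along its y. Not to be disturbed
Things that resemble listed ones, but are neither listed nor needed, are in the scene too. Leave any green look-alike of the torch_c alone.

How it is judged:
By the outcome, as a careful person would: the job done as asked, in the order asked, and still so for the second after the job is handed in, with the robot touching nothing.
Of torch_a, torch_b, torch_c only 2 to 3 are there at a start; the rules pass over those that are not, and their reading is None.
At some moment in a run one of torch_a, torch_b, torch_c may be knocked a few centimetres aside while the robot is not near it.
Once in a run the grip may slacken for a moment while it holds something.
It also fails if it takes over 210 s, if anything falls off the work surface, if the arm or the gripper's body presses on something with over 40 N, if the wrist force passes 120 N, or if a joint passes its speed limit or range.

### The arm

A 6-joint arm with a two-finger parallel gripper is mounted at the origin on a cart in front of the work surface, level with it; the furniture and walls round the work are solid. World frame = base frame: x ahead of the robot, y to its left, z up, the work surface at z = 0. Lengths are in m, angles in degrees, forces in N, time in s.
With the tool pointing down it reaches from about 0.35 to 0.875 m from the base axis. Payload 4.2 kg.
Tool frame: the origin (TCP) lies midway between the tips of the shut fingers; the grasp point (between the pads) lies 19 mm behind it; z points along the fingers, y is the line along which they close (so a half turn about z gives the same grasp; the last joint's range is limited). The gripper opens to 87 mm and grips with 3 to 60 N. Pads are 19 mm wide; open, the fingers measure 117 mm over their backs; the gripper's body (75 mm by 190 mm) begins 51 mm behind the grasp point.
Start: joints at [-52.563, 22.042, 0.453, 0, -68.411, -14.817], TCP at [0.24, -0.577, 0.223] pointing down, gripper open.
Joint ranges: [-179.83, 179.83], [-69.29, 118.12], [-61.27, 80.66], [-181.25, 117.63], [-171.15, -9.14], [-177.46, 177.46]. Speed limits (degrees/s): [159.86, 159.86, 180, 180, 180, 180].

### API

Orientations are given as a 3x3 rotation matrix whose columns are the frame's x, y, z axes.
In Python, from station import sense, capture, finish_job, silhouettes, landmark_of gives the robot as it stands.
- The arm moves only by the tool step_arm, never from a script. Its arguments are lists of equal length, an entry for each row: "linear": the shift along the tool's x, y, z in mm, a list of three; "delta_rot": the turn, a rotation vector about the tool's x, y, z in rad, a list of three; "grip": the finger opening in mm, from 0 to 87. A call has 1 to 10 rows; each row shifts and turns the commanded pose from where the row before left it, along the tool's axes as they then stand; what a row does not reach is not made up. A row lasts 1/8 s, in which the tool goes at most 62.5 mm and 10.7 degrees, less where a joint would pass 70% of its speed; a pose out of reach is approached as far as the arm can. A call with a gripper value outside its range is refused whole. The fingers move at their own pace and stop on an object; the grip force is fixed at half the most. Time passes only in rows, so rows that do not move let the fingers close. It gives the time, the measured TCP pose, the force, the opening and the grip force at its end, in the units of the state.
- sense(): the state, without advancing time (a new reading comes with each control period).
- capture(name): name is "scene" or "side" or "wrist"; returns a dict with "img" (480x640x3 uint8, red, green, blue), "fx", "fy", "cx", "cy" (pixels), "world_to_cam" (4x4, takes a point from world to camera coordinates); the wrist camera has in their place "mount" (4x4, takes a point from camera to tool coordinates, whose origin is the TCP and whose axes are the flange's). Camera axes: x right, y up, looking along -z (the intrinsics and any distortion apply to the point x, -y, -z); pixel columns grow to the right and rows downward; lengths in m; the calibration is good to about 2 mm. A picture is of the moment at which its call begins: read the wrist's pose just before it. There is no depth.
- finish_job(): hands the job in; it is judged then, once.
Trained networks look in the newest picture that a camera, given by its name, has taken for a name from the list of things; names that differ only in an ending like _2 or _b are one class to them, and where a whole thing is asked for, a point or a joint stands for the part that bears it (a point fixed in the world has none). Each returns a list of dicts, best first, with "score" (0 to 1); they miss things now and then, are a little off and sometimes report something else, mostly with a low value. They report only what shows in the picture. A call takes as long as a camera call. They do not tell look-alikes from the thing itself.
- silhouettes(camera, label): "mask" (480x640 bool, what is visible of it) and "point" ([column, row] in pixels, amid what is visible of it).
- landmark_of(camera, label): "point" ([column, row] in pixels: a listed point, or the origin of a listed thing).
The state is a dict: "time_s": time; "joints": joint angles; "joint_velocities": joint speeds; "effort": joint torques, N m; "tcp_pos": TCP position; "ee_rot": TCP orientation; "wrist_force": force on the tool from outside, world axes, zero at the start; "moment": the same for the moment, N m; "gripper_width": opening from 0.0 (shut) to 1.0 (fully open); "gripper_force": force on a finger pad.
Only numpy, scipy, OpenCV 4.12 (cv2) and the standard library are available. Lean on these libraries where they do the work, as an engineer would, in place of code of your own. Each camera call takes 0.05 s, during which the arm holds its last target. There are 200 camera calls.

## Working session

There is one attempt and no reset: what is moved stays moved. The work goes in short steps, Python scripts to look and compute and a tool call to move; the robot and the scene stay as the last step left them, time stands still between calls to the robot, and variables do not carry over. Pictures are saved under pics/ and viewed, at most 14 in all, crops included, and the job is handed in when it is done.

Besides the shell and the picture viewer there is one more tool, called after "Call:" as name(argument=value, ...) on one line, values as JSON. step_arm: Moves the arm, as the interface text tells. Its arguments: {"type":"object","properties":{"linear":{"type":"array"},"delta_rot":{"type":"array"},"grip":{"type":"array"}},"required":["linear","delta_rot","grip"]}

```bash
mkdir -p pics; ls
python3 - <<'E'
from station import *
import cv2,json
s=sense();print({k:(v if not hasattr(v,'tolist') else v.tolist()) for k,v in s.items()})
for n in("scene","side"):
    c=capture(n);cv2.imwrite(f"pics/{n}0.png",c["img"][:,:,::-1])
    print(n,c["fx"],c["fy"],c["cx"],c["cy"],c["world_to_cam"],[k for k in c])
    for l in("torch_a","torch_a_tail","torch_a_neck","clip_seat","dock","cup_left","cup_middle","cup_right","wheel_top"):
        print(l,[(round(d["score"],2),[round(float(x),1) for x in d["point"]]) for d in landmark_of(n,l)])
E
```

```text
pics
{'time_s': 0.0, 'joints': [-52.562513361402736, 22.091054445754217, 0.3783830672658244, -0.03144569581365146, -68.41094203913046, -14.815679355209786], 'joint_velocities': [0.045374083516336365, 0.0673325124098087, -0.01072478154286047, -0.01072100501873888, 0.0032941775907867725, 0.05527774318813811], 'effort': [0.0001061011630554276, -39.06686067581177, 18.74024748802185, 4.219581037759781, 0.011007599823642522, -0.00019576187241909793], 'tcp_pos': [0.24018261832650242, -0.5763370449285917, 0.22144061990020936], 'ee_rot': [[-0.9231417260438356, -0.3844587524219962, -0.0009062686853800502], [-0.38445981608522134, 0.9231395107433863, 0.0020232449626379017], [5.875819664393729e-05, 0.0022161657391240653, -0.9999975425754261]], 'wrist_force': [-0.07409740406663838, -0.12504342952849162, 0.009862875637103082], 'moment': [-0.01706636693265653, -0.0344030332187668, -0.04564120973284705], 'gripper_force': 0.0, 'gripper_width': 0.9986767215861018}
scene 475.4724860139848 475.4724860139848 321.1276444205284 242.95130428441252 [[ 0.75811305 -0.65171674  0.02301962 -0.2826205 ]
 [ 0.39759
[... 572 characters left out ...]
4 317.80206808768133 245.37476644350807 [[-0.81644769 -0.57740634 -0.00388348  0.50936286]
 [ 0.33794091 -0.48327739  0.80761309 -0.19484777]
 [-0.46819772  0.65806146  0.58969994 -1.65268721]
 [ 0.          0.          0.          1.        ]] ['img', 'fx', 'fy', 'cx', 'cy', 'world_to_cam']
torch_a [(0.9, [215.1, 397.6]), (0.84, [290.9, 318.2]), (0.84, [267.6, 275.9]), (0.56, [374.7, 198.8])]
torch_a_tail [(0.58, [269.0, 288.9])]
torch_a_neck [(0.2, [333.1, 325.1])]
clip_seat [(0.54, [331.0, 225.1]), (0.21, [395.1, 224.1])]
dock [(0.64, [393.1, 223.9])]
cup_left [(0.94, [382.9, 232.7])]
cup_middle [(0.86, [387.8, 227.5])]
cup_right [(0.66, [400.6, 217.0])]
wheel_top [(0.84, [408.8, 197.0])]
```

View pics/scene0.png

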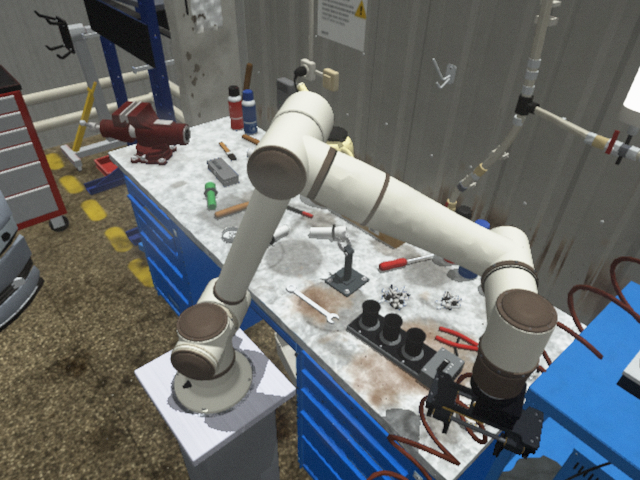

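View pics/side0.png

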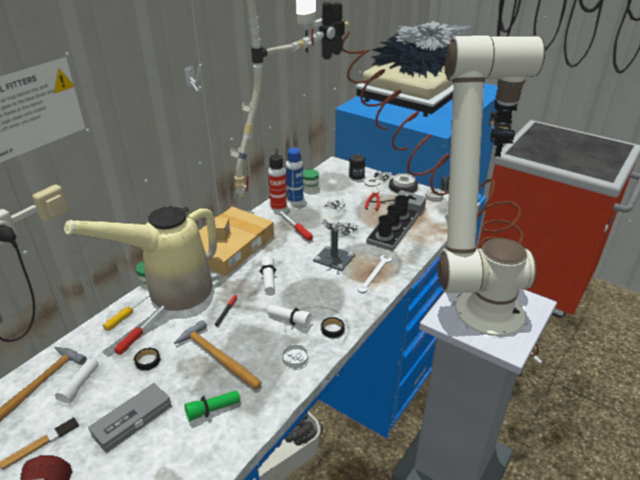

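The side picture shows two silver torches at (268,275) and (290,316), a green look-alike at (213,404) and a silver cylinder at (77,380). The clip is at (333,245) and the dock at (395,222).

```bash
cat > h.py <<'E'
from station import *
import numpy as np,cv2
def ray(c,p):
    T=c["world_to_cam"] if "world_to_cam" in c else None
    if T is None:
        s=c["s"];M=np.eye(4);M[:3,:3]=np.array(s["ee_rot"]);M[:3,3]=s["tcp_pos"];W=M@c["mount"]
    else: W=np.linalg.inv(T)
    d=np.array([(p[0]-c["cx"])/c["fx"],-(p[1]-c["cy"])/c["fy"],-1.])
    return W[:3,3],W[:3,:3]@d
def atz(c,p,z):
    o,d=ray(c,p);return o+d*(z-o[2])/d[2]
def proj(c,P):
    if "world_to_cam" in c: T=c["world_to_cam"]
    else:
        s=c["s"];M=np.eye(4);M[:3,:3]=np.array(s["ee_rot"]);M[:3,3]=s["tcp_pos"];T=np.linalg.inv(M@c["mount"])
    q=T[:3,:3]@np.array(P)+T[:3,3]
    return np.array([c["cx"]-c["fx"]*q[0]/q[2],c["cy"]+c["fy"]*q[1]/q[2]])
def cap(n):
    s=sense();c=capture(n);c["s"]=s;return c
def tri(c1,p1,c2,p2):
    o1,d1=ray(c1,p1);o2,d2=ray(c2,p2);A=np.c_[d1,-d2];t=np.linalg.lstsq(A,o2-o1,rcond=None)[0]
    a,b=o1+t[0]*d1,o2+t[1]*d2;return (a+b)/2,np.linalg.norm(a-b)
E
python3 - <<'E'
from h import *
np.set_printoptions(precision=3,suppress=True)
a=cap("scene");b=cap("side")
for l,z in(("torch_a",.0),("clip_seat",.15),("dock",0),("cup_left",.024),("cup_middle",.024),("cup_right",.024),("wheel_top",.056),("spanner_a",0),("pliers",0),("tape_roll",0),("bolt_tray",0),("marker",0)):
    for c,n in((a,"scene"),(b,"side")):
        for d in landmark_of(n,l): print(l,n,round(d["score"],2),np.array(d["point"]),atz(c,d["point"],z))
for n,c in(("scene",a),("side",b)):
    for d in silhouettes(n,"torch_a"):
        ys,xs=np.where(d["mask"]);print(n,d["score"],xs.min(),xs.max(),ys.min(),ys.max(),atz(c,d["point"],.021))
i=b["img"][150:450,30:430,::-1];cv2.imwrite("pics/side_c.png",cv2.resize(i,(800,600),interpolation=cv2.INTER_CUBIC))
E
```

```text
torch_a scene 0.78 [212.1 192.8] [0.452 0.771 0.   ]
torch_a scene 0.55 [326.6 233.3] [0.638 0.277 0.   ]
torch_a scene 0.44 [276.8 237.6] [0.482 0.371 0.   ]
torch_a side 0.73 [213.2 397.7] [0.449 0.703 0.   ]
torch_a side 0.62 [266.3 275.9] [0.648 0.253 0.   ]
torch_a side 0.56 [292. 319.] [0.459 0.363 0.   ]
clip_seat scene 0.71 [342.8 240.7] [0.522 0.076 0.15 ]
clip_seat side 0.65 [330.5 222.8] [0.526 0.067 0.15 ]
dock scene 0.8 [399.6 348.8] [ 0.45  -0.249  0.   ]
dock side 0.87 [392.5 222. ] [ 0.468 -0.253  0.   ]
dock side 0.72 [370.7 276.3] [0.372 0.062 0.   ]
cup_left scene 0.79 [366.7 323.7] [ 0.427 -0.138  0.024]
cup_left side 0.77 [381.5 232.6] [ 0.451 -0.14   0.024]
cup_left side 0.7 [370.3 275.6] [0.361 0.086 0.024]
cup_middle scene 0.62 [390.  338.1] [ 0.44  -0.217  0.024]
cup_middle side 0.68 [391.9 225.7] [ 0.442 -0.198  0.024]
cup_right scene 0.58 [412.6 351.8] [ 0.453 -0.289  0.024]
cup_right side 0.78 [399.3 214.2] [ 0.457 -0.279  0.024]
wheel_top scene 0.67 [444.  360.6] [ 0.472 -0.374  0.056]
wheel_top scene 0.55 [390.4 337.3] [ 0.421 -0.232  0.056]
wheel_top si
[... 599 characters left out ...]
e_roll side 0.59 [267.1 277.9] [0.639 0.259 0.   ]
bolt_tray scene 0.64 [463.2 343.5] [ 0.604 -0.352  0.   ]
bolt_tray scene 0.45 [233.7 233.4] [0.375 0.489 0.   ]
bolt_tray side 0.75 [292.7 359.2] [0.363 0.486 0.   ]
bolt_tray side 0.2 [264.2 277.6] [0.648 0.263 0.   ]
marker scene 0.7 [311.3 303. ] [0.371 0.044 0.   ]
marker scene 0.4 [298.  216.2] [0.623 0.426 0.   ]
marker side 0.6 [224.6 312.9] [0.639 0.457 0.   ]
scene 0.71 204 217 182 208 [0.441 0.743 0.021]
scene 0.7 311 345 225 236 [0.651 0.268 0.021]
scene 0.52 271 288 225 243 [0.494 0.369 0.021]
side 0.91 184 239 391 420 [0.431 0.728 0.021]
side 0.71 259 274 256 292 [0.653 0.256 0.021]
side 0.65 267 311 305 326 [0.463 0.359 0.021]
```

View pics/side_c.png

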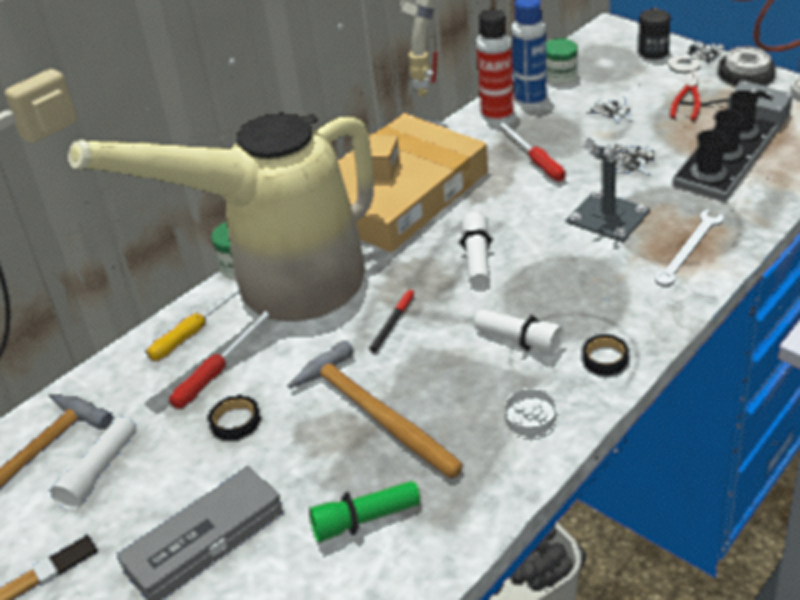

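Candidates: silver torches with a black ring at side (268,275) → (.65,.26) and side (290,316) → (.47,.36). Also a green look-alike at (213,404), which I leave, and a plain silver tube without a ring at (77,380), not a torch. So there are two torches. I'll do the wheel first, moving above the dock for a close look.

Call:
step_arm(linear=[[-39, 26.7, -18.5], [-39, 26.7, -18.5], [-39, 26.7, -18.5], [-39, 26.7, -18.5], [-39, 26.7, -18.5], [-39, 26.7, -18.5], [-39, 26.7, -18.5]], delta_rot=[[0, 0, 0], [0, 0, 0], [0, 0, 0], [0, 0, 0], [0, 0, 0], [0, 0, 0], [0, 0, 0]], grip=[0, 0, 0, 0, 0, 0, 0])

```text
time_s: 3.28
tcp_pos: [0.4211, -0.2979, 0.3529]
ee_rot: [[-0.923, -0.385, 0.001], [-0.385, 0.923, -0.0], [-0.001, -0.0, -1.0]]
wrist_force: [0.8, 0.4, -0.4]
gripper_width: 0.286
gripper_force: 0.0
```

Call:
step_arm(linear=[[0, 0, 0], [0, 0, 0], [0, 0, 0], [0, 0, 0], [0, 0, 0], [0, 0, 0], [0, 0, 0], [0, 0, 0]], delta_rot=[[0, 0, -0.185], [0, 0, -0.185], [0, 0, -0.185], [0, 0, -0.185], [0, 0, -0.185], [0, 0, -0.185], [0, 0, -0.185], [0, 0, 0]], grip=[0, 0, 0, 0, 0, 0, 0, 0])

```text
time_s: 4.28
tcp_pos: [0.4205, -0.2993, 0.3521]
ee_rot: [[0.117, -0.993, 0.0], [-0.993, -0.117, -0.0], [0.0, -0.0, -1.0]]
wrist_force: [-0.6, -0.0, -0.4]
gripper_width: 0.002
gripper_force: 0.0
```

Run:
```python
from h import *
np.set_printoptions(precision=4,suppress=True)
c=cap("wrist");print(c["mount"],c["fx"],c["cx"],c["cy"],c["s"]["tcp_pos"],c["s"]["joints"]);print(np.array(c["s"]["ee_rot"]))
cv2.imwrite("pics/w1.png",c["img"][:,:,::-1])
for l,z in(("dock",0),("cup_left",.024),("cup_middle",.024),("cup_right",.024),("wheel_top",.056),("clip_seat",.15)):
    for d in landmark_of("wrist",l): print(l,round(d["score"],2),np.array(d["point"]),atz(c,d["point"],z))
```

```text
[[ 0.0001  0.9591  0.283   0.0781]
 [ 1.     -0.0003  0.0006  0.0003]
 [ 0.0006  0.283  -0.9591 -0.1619]
 [ 0.      0.      0.      1.    ]] 347.5727797476013 315.6666010541156 238.10765254970968 [ 0.4205 -0.2993  0.3521] [-17.4107   7.4786  -0.9877  -0.0015 -81.5268  24.1084]
[[ 0.1166 -0.9932  0.0001]
 [-0.9932 -0.1166 -0.    ]
 [ 0.     -0.0001 -1.    ]]
dock 0.83 [294.3 221.2] [ 0.4473 -0.249   0.    ]
cup_left 0.59 [294.8 298.3] [ 0.4335 -0.1329  0.024 ]
cup_right 0.98 [291.5 202.4] [ 0.4532 -0.282   0.024 ]
wheel_top 0.74 [289.6 131.9] [ 0.4628 -0.3774  0.056 ]
```

View pics/w1.png

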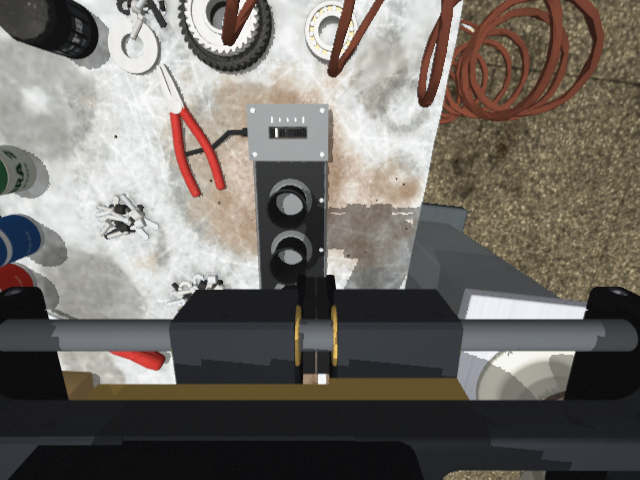

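The wrist picture shows the control box at (288,132) with the white line at the slot's left end (274,132). Image left is +x, so the wheel is on. The dock's yaw is about 6.9°.

Call:
step_arm(linear=[[13.8, -7.2, 46.2], [13.8, -7.2, 46.2], [13.8, -7.2, 46.2], [13.8, -7.2, 46.2], [13.8, -7.2, 46.2], [13.8, -7.2, 46.2], [0, 0, 7], [0, 0, 7], [0, 0, 2], [0, 0, 0]], delta_rot=[[0, 0, 0], [0, 0, 0], [0, 0, 0], [0, 0, 0], [0, 0, 0], [0, 0, 0], [0, 0, 0], [0, 0, 0], [0, 0, 0], [0, 0, 0]], grip=[0, 0, 0, 0, 0, 0, 0, 0, 0, 0])

```text
time_s: 5.88
tcp_pos: [0.4739, -0.3765, 0.0604]
ee_rot: [[0.119, -0.993, 0.002], [-0.993, -0.119, -0.001], [0.001, -0.002, -1.0]]
wrist_force: [-0.0, -0.1, -0.7]
gripper_width: 0.007
gripper_force: 0.0
```

Call:
step_arm(linear=[[0, 0, 1], [0, 0, 1], [0, 0, 0]], delta_rot=[[0, 0, 0], [0, 0, 0], [0, 0, 0]], grip=[0, 0, 0])

```text
time_s: 6.25
tcp_pos: [0.4732, -0.3764, 0.057]
ee_rot: [[0.119, -0.993, 0.0], [-0.993, -0.119, -0.0], [0.0, -0.0, -1.0]]
wrist_force: [-0.2, -0.2, 0.4]
gripper_width: 0.008
gripper_force: 0.0
```

Run:
```python
from h import *
np.set_printoptions(precision=4,suppress=True)
c=cap("wrist")
cv2.imwrite("pics/w2.png",c["img"][:,:,::-1])
for P in([.463,-.377,.056],):print(proj(c,P))
for d in landmark_of("wrist","wheel_top"): print(round(d["score"],2),np.array(d["point"]),atz(c,d["point"],.056))
```

```text
[335.2082 295.4538]
0.78 [329.8 294.5] [ 0.4658 -0.3772  0.056 ]
0.54 [110.5 254.7] [ 0.5766 -0.3857  0.056 ]
```

View pics/w2.png

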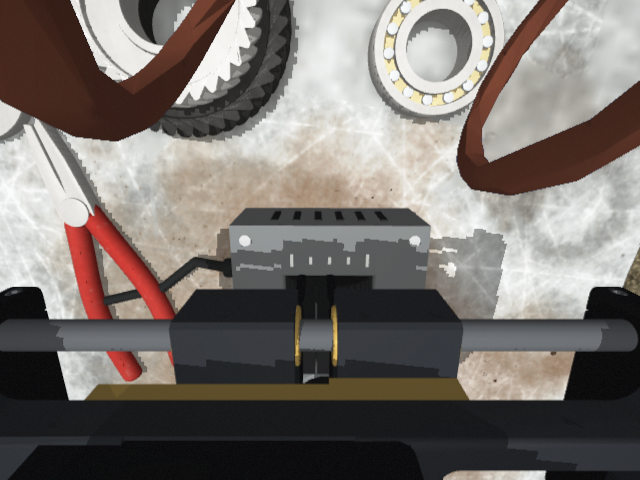

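The wheel slot is at about (330,290), just right of the fingertips at (316,285). Next I press lightly and drag towards the robot.

Call:
step_arm(linear=[[0, 0, 1], [0, 0, 0.7], [0, 0, 0]], delta_rot=[[0, 0, 0], [0, 0, 0], [0, 0, 0]], grip=[0, 0, 0])

```text
time_s: 6.72
tcp_pos: [0.4738, -0.3766, 0.056]
ee_rot: [[0.119, -0.993, 0.001], [-0.993, -0.119, -0.001], [0.001, -0.001, -1.0]]
wrist_force: [0.1, 1.6, 4.9]
gripper_width: 0.008
gripper_force: 2.4
```

Call:
step_arm(linear=[[0, 4, 0], [0, 5, 0], [0, 0, 0]], delta_rot=[[0, 0, 0], [0, 0, 0], [0, 0, 0]], grip=[0, 0, 0])

```text
time_s: 7.1
tcp_pos: [0.4648, -0.3777, 0.0563]
ee_rot: [[0.119, -0.993, 0.002], [-0.993, -0.119, -0.001], [0.001, -0.002, -1.0]]
wrist_force: [-0.2, 1.7, 7.6]
gripper_width: 0.004
gripper_force: 3.2
```

Call:
step_arm(linear=[[0, 5, 0], [0, 4, 0], [0, 0, 0], [0, 0, -6], [0, -18, 0], [0, 0, 4], [0, 0, 2], [0, 5, 0], [0, 5, 0], [0, 5, 0]], delta_rot=[[0, 0, 0], [0, 0, 0], [0, 0, 0], [0, 0, 0], [0, 0, 0], [0, 0, 0], [0, 0, 0], [0, 0, 0], [0, 0, 0], [0, 0, 0]], grip=[0, 0, 0, 0, 0, 0, 0, 0, 0, 0])

```text
time_s: 8.35
tcp_pos: [0.4594, -0.3783, 0.0561]
ee_rot: [[0.119, -0.993, 0.002], [-0.993, -0.119, -0.001], [0.001, -0.002, -1.0]]
wrist_force: [2.9, 0.8, 3.8]
gripper_width: 0.002
gripper_force: 1.9
```

Call:
step_arm(linear=[[0, 3, 0], [0, 0, 0], [0, 0, -6], [0, -18, 0], [0, 0, 4], [0, 0, 2], [0, 5, 0], [0, 5, 0], [0, 5, 0], [0, 3, 0]], delta_rot=[[0, 0, 0], [0, 0, 0], [0, 0, 0], [0, 0, 0], [0, 0, 0], [0, 0, 0], [0, 0, 0], [0, 0, 0], [0, 0, 0], [0, 0, 0]], grip=[0, 0, 0, 0, 0, 0, 0, 0, 0, 0])

```text
time_s: 9.6
tcp_pos: [0.4551, -0.3788, 0.0554]
ee_rot: [[0.119, -0.993, 0.0], [-0.993, -0.119, -0.0], [0.0, -0.0, -1.0]]
wrist_force: [1.6, -0.6, 3.2]
gripper_width: 0.007
gripper_force: 1.4
```

Call:
step_arm(linear=[[0, 0, -40], [-20, 0, -50], [-20, 0, -50], [-20, 0, -50], [-20, 0, -50], [0, 0, 0]], delta_rot=[[0, 0, 0], [0, 0, 0], [0, 0, 0], [0, 0, 0], [0, 0, 0], [0, 0, 0]], grip=[0, 0, 0, 0, 0, 0])

```text
time_s: 10.35
tcp_pos: [0.4455, -0.2987, 0.2983]
ee_rot: [[0.12, -0.993, 0.004], [-0.993, -0.12, -0.002], [0.002, -0.003, -1.0]]
wrist_force: [0.0, -0.2, -1.5]
gripper_width: 0.003
gripper_force: 0.0
```

Run:
```python
from h import *
np.set_printoptions(precision=4,suppress=True)
c=cap("wrist");w=[d["point"] for d in landmark_of("wrist","wheel_top")][0];print(w,atz(c,w,.056))
for l,z in(("cup_left",.024),("cup_middle",.024),("cup_right",.024)):
    for d in landmark_of("wrist",l)[:1]: print(l,round(d["score"],2),np.array(d["point"]),atz(c,d["point"],z))
x,y=int(w[0]),max(60,int(w[1]));i=c["img"][y-60:y+60,x-80:x+80,::-1]
cv2.imwrite("pics/w3.png",cv2.resize(i,(640,480),interpolation=cv2.INTER_CUBIC))
```

```text
[307.8, 133.2] [ 0.4647 -0.378   0.056 ]
cup_middle 0.97 [308. 265.] [ 0.4461 -0.2104  0.024 ]
cup_right 0.74 [309.5 207.6] [ 0.4531 -0.2882  0.024 ]
```

View pics/w3.png

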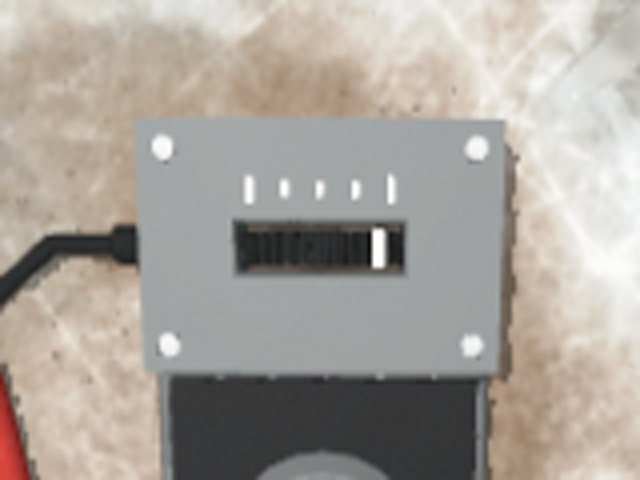

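The white line at (379,245) is now at the slot's near end, next to the end mark, so the wheel is off. Next I look at the clip and the torches.

Call:
step_arm(linear=[[-51, -11.7, -15], [-51, -11.7, -15], [-51, -11.7, -15], [-51, -11.7, -15], [-51, -11.7, -15], [-51, -11.7, -15], [-51, -11.7, -15], [-51, -11.7, -15], [-51, -11.7, -15], [-51, -11.7, -15]], delta_rot=[[0, 0, 0], [0, 0, 0], [0, 0, 0], [0, 0, 0], [0, 0, 0], [0, 0, 0], [0, 0, 0], [0, 0, 0], [0, 0, 0], [0, 0, 0]], grip=[87, 87, 87, 87, 87, 87, 87, 87, 87, 87])

```text
time_s: 11.85
tcp_pos: [0.5015, 0.2225, 0.4439]
ee_rot: [[0.118, -0.993, -0.003], [-0.993, -0.118, -0.002], [0.002, 0.003, -1.0]]
wrist_force: [1.5, -0.1, -0.0]
gripper_width: 0.983
gripper_force: 0.0
```

Run:
```python
from h import *
import pickle
np.set_printoptions(precision=4,suppress=True)
c=cap("wrist");print(c["s"]["tcp_pos"]);pickle.dump(c,open("wc1.pkl","wb"))
cv2.imwrite("pics/w4.png",c["img"][:,:,::-1])
for l,z in(("clip_seat",.15),("torch_a",0),("spanner_a",0)):
    for d in landmark_of("wrist",l): print(l,round(d["score"],2),np.array(d["point"]),atz(c,d["point"],z))
```

```text
[0.5015 0.2225 0.4439]
clip_seat 0.95 [314.7  75. ] [0.5193 0.0751 0.15  ]
clip_seat 0.41 [285.1 269.3] [0.5311 0.3281 0.15  ]
torch_a 0.86 [235.9 197.6] [0.6362 0.2643 0.    ]
torch_a 0.61 [327.3 265.8] [0.4605 0.3721 0.    ]
spanner_a 0.71 [411.4  81. ] [0.3668 0.0423 0.    ]
spanner_a 0.47 [395.8 247.9] [0.3403 0.3227 0.    ]
```

Call:
step_arm(linear=[[-50, -6, 0], [-50, -6, 0], [-50, -6, 0], [-50, -6, 0], [0, 0, 0]], delta_rot=[[0, 0, 0], [0, 0, 0], [0, 0, 0], [0, 0, 0], [0, 0, 0]], grip=[87, 87, 87, 87, 87])

```text
time_s: 12.68
tcp_pos: [0.5016, 0.4243, 0.441]
ee_rot: [[0.12, -0.993, -0.005], [-0.993, -0.12, -0.005], [0.004, 0.005, -1.0]]
wrist_force: [0.8, 0.2, 0.4]
gripper_width: 0.998
gripper_force: 0.0
```

Run:
```python
from h import *
import pickle
np.set_printoptions(precision=4,suppress=True)
c=cap("wrist");print(c["s"]["tcp_pos"],c["s"]["joints"]);pickle.dump(c,open("wc2.pkl","wb"))
cv2.imwrite("pics/w5.png",c["img"][:,:,::-1])
for l,z in(("clip_seat",.15),("torch_a",0),("torch_a_tail",.021),("torch_a_neck",.021)):
    for d in landmark_of("wrist",l): print(l,round(d["score"],2),np.array(d["point"]),atz(c,d["point"],z))
c0=pickle.load(open("wc1.pkl","rb"))
i=np.vstack([c0["img"][:300],c["img"][:300]])[:,:,::-1];cv2.imwrite("pics/w45.png",i)
```

```text
[0.5016 0.4243 0.441 ] [ 54.2762  23.2518  32.5368  -0.0633 -99.6566 -47.3827]
clip_seat 0.5 [341.  156.1] [0.4746 0.3664 0.15  ]
clip_seat 0.19 [416.8 135.4] [0.3839 0.33   0.15  ]
torch_a 0.8 [334.  353.6] [0.4222 0.7558 0.    ]
torch_a 0.68 [244.1  73.1] [0.6332 0.2641 0.    ]
torch_a 0.65 [339.4 156. ] [0.4652 0.3729 0.    ]
torch_a 0.29 [388.9 224.4] [0.3606 0.4803 0.    ]
torch_a_neck 0.49 [297.6 156.5] [0.5344 0.381  0.021 ]
```

View pics/w45.png

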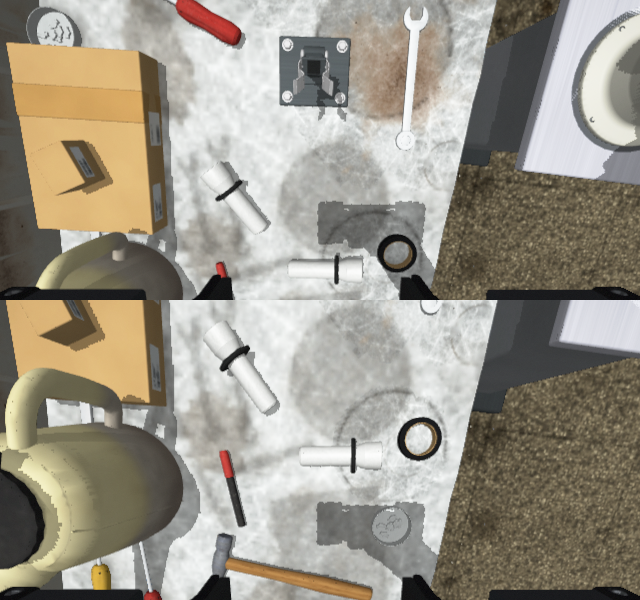

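The picture shows torch T1 running from its head at (215,175) to its tail at (262,228), and T2 with its tail at (290,268), ring at (337,268) and head at (360,270). The clip is at (315,75), with its jaws at (297,82) and (327,82). I'll zoom on the clip from three cameras.

Run:
```python
from h import *
import pickle
c0=pickle.load(open("wc1.pkl","rb"))
a=cap("scene");b=cap("side");pickle.dump((a,b),open("ab.pkl","wb"))
f=lambda im:cv2.resize(im[:,:,::-1],(400,400),interpolation=cv2.INTER_CUBIC)
sx,sy=map(int,proj(b,[.522,.073,.13]));print(sx,sy)
ax,ay=map(int,proj(a,[.522,.073,.13]));print(ax,ay)
o=[f(c0["img"][20:120,265:365]),f(b["img"][sy-35:sy+35,sx-35:sx+35]),f(a["img"][ay-35:ay+35,ax-35:ax+35])]
top=np.hstack(o[:2]);cv2.imwrite("pics/clip.png",cv2.resize(np.hstack(o),(798,266),interpolation=cv2.INTER_AREA) if 0 else cv2.resize(np.hstack(o),(800,267)))
```

```text
330 229
343 246
```

View pics/clip.png

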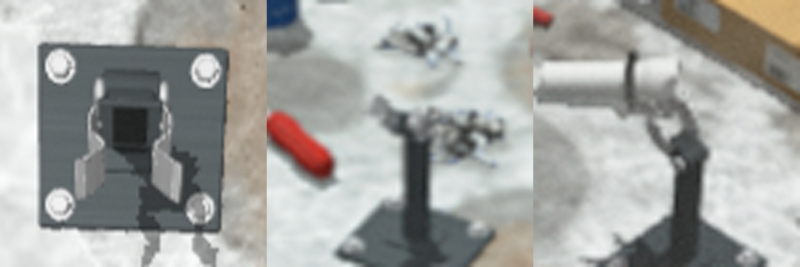

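The clip crop shows the jaws open towards image-down, which is world +y. So clip +y and the mouth both lean to world +y, and the base edges give a yaw of about 5.5°. Next I measure the clip origin and both torches.

```bash
cat >> h.py <<'E'
def torches(c,cam,z=.022):
    out=[]
    for d in silhouettes(cam,"torch_a"):
        if d["score"]<.4: continue
        ys,xs=np.where(d["mask"]);rgb=c["img"][ys,xs].mean(0)
        W=np.array([atz(c,p,z)[:2] for p in zip(xs,ys)]);m=W.mean(0)
        u=np.linalg.svd(W-m,full_matrices=False)[2][0];t=(W-m)@u;v=(W-m)@np.array([-u[1],u[0]])
        lo,hi=np.percentile(t,[.5,99.5]);q=(hi-lo)*.3
        w=lambda k:np.ptp(np.percentile(v[k],[3,97]))
        a,b=w(t<lo+q),w(t>hi-q)
        if a<b:u=-u;lo,hi=-hi,-lo   # u towards tail
        cen=m+u*(lo+hi)/2+np.array([-u[1],u[0]])*np.median(v)*(1 if a>=b else -1)*0
        out.append((d["score"],rgb.astype(int),cen,u,np.degrees(np.arctan2(u[1],u[0])),hi-lo,a,b))
    return out
E
python3 - <<'E'
from h import *
import pickle
np.set_printoptions(precision=4,suppress=True)
c0=pickle.load(open("wc1.pkl","rb"));a,b=pickle.load(open("ab.pkl","rb"))
# clip origin LSQ of three rays
A=np.zeros((3,3));r=np.zeros(3)
for c,p in((c0,(314.7,75)),(a,(342.8,240.7)),(b,(330.5,222.8))):
    o,d=ray(c,p);d/=np.linalg.norm(d);P=np.eye(3)-np.outer(d,d);A+=P;r+=P@o
print("clip",np.linalg.solve(A,r))
B=[atz(c0,p,.008) for p in((287.5,44.7),(342.2,46.2),(287.5,96.4),(340,97.9))];print("plate",np.array(B),np.mean(B,0))
print("post",atz(c0,(313,68.7),.11))
c=cap("wrist")
for t in torches(c,"wrist"):print(*t)
E
```

```text
clip [0.52   0.0746 0.154 ]
plate [[0.5685 0.0158 0.008 ]
 [0.4845 0.0078 0.008 ]
 [0.5614 0.0896 0.008 ]
 [0.4776 0.0818 0.008 ]] [0.523  0.0488 0.008 ]
post [0.5231 0.0618 0.11  ]
0.91 [210 211 209] [0.4655 0.3713] [0.9919 0.1271] 7.301348860700639 0.1329460821604928 0.03999729038720705 0.03036874844289748
0.89 [ 55 132  72] [0.425  0.7314] [-0.3969 -0.9179] -113.38443610803488 0.14966596214698658 0.011488347409601602 0.04277423918075221
0.6 [197 198 196] [0.6331 0.2616] [-0.6812  0.7321] 132.9406362568067 0.13748256853037608 0.040397690985884596 0.030667634547432553
```

Clip origin (0.520, 0.0747, 0.15), yaw 5.4°. T1 is centred at (0.633, 0.262) with its tail direction at 133°; T2 is centred at (0.4655, 0.371) with its tail at 7°. Both lengths come out at about 0.133, as expected. I take T1 first.

Call:
step_arm(linear=[[0, 0, 0], [0, 0, 0], [0, 0, 0], [0, 0, 0]], delta_rot=[[0, 0, -0.158], [0, 0, -0.158], [0, 0, -0.158], [0, 0, -0.158]], grip=[75, 75, 75, 75])

```text
time_s: 13.62
tcp_pos: [0.5016, 0.4221, 0.4455]
ee_rot: [[0.686, -0.728, 0.0], [-0.728, -0.686, 0.0], [-0.0, -0.0, -1.0]]
wrist_force: [-1.4, -1.2, -0.4]
gripper_width: 0.865
gripper_force: 0.0
```

Call:
step_arm(linear=[[26.7, 2.1, 45.9], [26.7, 2.1, 45.9], [26.7, 2.1, 45.9], [26.7, 2.1, 45.9], [26.7, 2.1, 45.9], [26.7, 2.1, 45.9], [26.7, 2.1, 45.9], [0, 0, 0]], delta_rot=[[0, 0, 0], [0, 0, 0], [0, 0, 0], [0, 0, 0], [0, 0, 0], [0, 0, 0], [0, 0, 0], [0, 0, 0]], grip=[75, 75, 75, 75, 75, 75, 75, 75])

```text
time_s: 14.62
tcp_pos: [0.6167, 0.2726, 0.1192]
ee_rot: [[0.68, -0.733, -0.008], [-0.733, -0.68, -0.005], [-0.002, 0.009, -1.0]]
wrist_force: [-0.4, -0.5, 0.3]
gripper_width: 0.868
gripper_force: 0.0
```

```bash
cat >> h.py <<'E'
from scipy.spatial.transform import Rotation as R
clipO=np.array([.520,.0747,.15]);_y=np.radians(5.4);_h=np.array([-np.sin(_y),np.cos(_y),0]);_v=np.array([0,0,1.]);c4,s4=np.cos(np.radians(40)),np.sin(np.radians(40))
cX=np.array([np.cos(_y),np.sin(_y),0]);cY=c4*_h-s4*_v;cZ=s4*_h+c4*_v
def frame(y,z):
    z=np.array(z,float);z/=np.linalg.norm(z);y=np.array(y,float);y-=z*(y@z);y/=np.linalg.norm(y);return np.c_[np.cross(y,z),y,z]
def plan(p,Rt=None,s=None):
    s=s or sense();Rc=np.array(s["ee_rot"]);Rt=Rc if Rt is None else Rt
    d=np.array(p)-np.array(s["tcp_pos"]);rv=R.from_matrix(Rc.T@Rt).as_rotvec()
    print("shift now-frame mm",np.round(Rc.T@d*1000,1),"shift target-frame mm",np.round(Rt.T@d*1000,1),"len",round(np.linalg.norm(d)*1000),"rotvec",np.round(rv,3),"deg",round(np.degrees(np.linalg.norm(rv)),1))
E
python3 - <<'E'
from h import *
np.set_printoptions(precision=4,suppress=True)
c=cap("wrist");print(c["s"]["tcp_pos"],c["s"]["joints"]);cv2.imwrite("pics/w6.png",c["img"][:,:,::-1])
for t in torches(c,"wrist"):print(*t)
u=np.array([-.681,.732,0]);g=np.array([.633,.2616,0])+.022*u
plan([g[0],g[1],.006],frame([-.732,-.681,0],[0,0,-1]))
E
```

```text
[0.6167 0.2726 0.1192] [ 37.5272  31.5847   0.7707  -0.0608 -59.7309   5.3281]
0.95 [170 171 169] [0.6297 0.2647] [-0.6768  0.7362] 132.59378530981735 0.13409590692326723 0.040284074924579485 0.02917693155160691
0.86 [103 104 101] [0.5277 0.364 ] [-0.8333 -0.5529] -146.4353774825313 0.028647389590643092 0.01396429042222112 0.0066993659236248265
shift now-frame mm [ -2.1  -0.4 118.7] shift target-frame mm [ -2.   -0.5 118.7] len 119 rotvec [-0.001 -0.001  0.001] deg 0.1
```

View pics/w6.png

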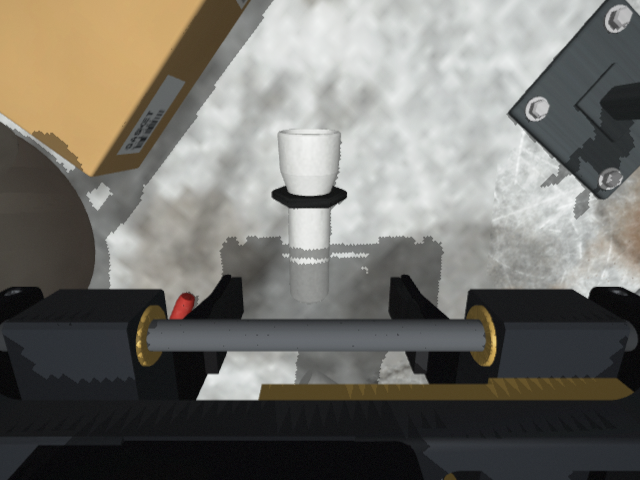

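The torch is centred between the fingers at (309,240), with its head up at (309,160) and its tail at (309,300). I descend and grip the barrel.

Call:
step_arm(linear=[[-4, -2.5, 30], [0, 0, 40], [0, 0, 30], [0, 0, 10], [0, 0, 4], [0, 0, 0]], delta_rot=[[0, 0, 0], [0, 0, 0], [0, 0, 0], [0, 0, 0], [0, 0, 0], [0, 0, 0]], grip=[75, 75, 75, 75, 75, 75])

```text
time_s: 15.48
tcp_pos: [0.6184, 0.2815, 0.0117]
ee_rot: [[0.683, -0.731, 0.003], [-0.731, -0.683, 0.002], [0.001, -0.003, -1.0]]
wrist_force: [0.3, 0.2, 0.1]
gripper_width: 0.863
gripper_force: 0.0
```

Run:
```python
from h import *
np.set_printoptions(precision=4,suppress=True)
s=sense();print(s["tcp_pos"],s["wrist_force"],np.array(s["ee_rot"]))
```

```text
[0.6184 0.2815 0.0117] [0.2675 0.1891 0.0516] [[ 0.6828 -0.7306  0.0026]
 [-0.7306 -0.6828  0.0017]
 [ 0.0005 -0.0031 -1.    ]]
```

Call:
step_arm(linear=[[0, 0, 4.5], [0, 0, 0], [0, 0, 0], [0, 0, 0], [0, 0, 0], [0, 0, 0], [0, 0, 0]], delta_rot=[[0, 0, 0], [0, 0, 0], [0, 0, 0], [0, 0, 0], [0, 0, 0], [0, 0, 0], [0, 0, 0]], grip=[75, 20, 20, 20, 20, 20, 20])

```text
time_s: 16.35
tcp_pos: [0.6173, 0.2804, 0.0053]
ee_rot: [[0.682, -0.731, -0.0], [-0.731, -0.682, -0.0], [-0.0, 0.0, -1.0]]
wrist_force: [-0.3, -0.5, 0.7]
gripper_width: 0.355
gripper_force: 29.9
```

Call:
step_arm(linear=[[0, 0, -20], [0, 0, -40], [0, 0, -40], [0, 0, -40], [0, 0, -40], [0, 0, -40], [0, 0, -40], [0, 0, -20], [0, 0, 0], [0, 0, 0]], delta_rot=[[0, 0, 0], [0, 0, 0], [0, 0, 0], [0, 0, 0], [0, 0, 0], [0, 0, 0], [0, 0, 0], [0, 0, 0], [0, 0, 0], [0, 0, 0]], grip=[20, 20, 20, 20, 20, 20, 20, 20, 20, 20])

```text
time_s: 17.6
tcp_pos: [0.6167, 0.2803, 0.2843]
ee_rot: [[0.682, -0.731, -0.002], [-0.731, -0.682, -0.001], [-0.001, 0.002, -1.0]]
wrist_force: [0.4, 0.3, -1.6]
gripper_width: 0.355
gripper_force: 29.9
```

Run:
```python
from h import *
np.set_printoptions(precision=4,suppress=True)
c=cap("wrist");cv2.imwrite("pics/w7.png",c["img"][:,:,::-1])
print(c["s"]["gripper_width"]*87,c["s"]["tcp_pos"])
# pre-insert: grasp point on torch y=22; axis 45mm out of the mouth
Rt=frame(-cX,-cZ);d0=.045
gp=clipO+.022*cY+d0*cZ
print("target tcp",gp-cZ*.0*0+Rt[:,2]*.019*0, Rt)
# barrel axis sits (19-(.021-.007)=~5mm) beyond grasp pt towards tip => tcp = axis + 14mm along tool z
plan(gp+Rt[:,2]*.0145,Rt)
```

```text
30.911118495273577 [0.6167 0.2803 0.2843]
target tcp [0.5157 0.1203 0.1703] [[ 0.0721 -0.9956  0.0605]
 [-0.7626 -0.0941 -0.6399]
 [ 0.6428 -0.     -0.766 ]]
shift now-frame mm [ 55.5 188.3 125.1] shift target-frame mm [ 41.8 115.6 197.7] len 233 rotvec [-0.226  0.672  0.63 ] deg 54.4
```

View pics/w7.png

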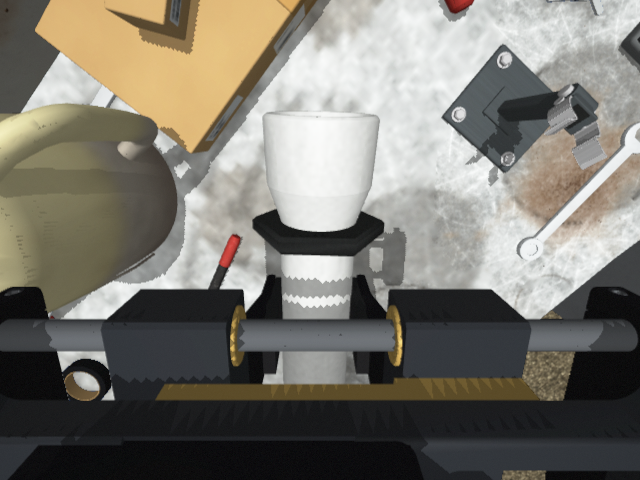

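T1 is held straight: head at (320,165), ring at (318,232). I rotate it to the clip's attitude and bring it in front of the mouth.

Call:
step_arm(linear=[[0, 0, 0], [0, 0, 0], [0, 0, 0], [0, 0, 0], [0, 0, 0], [0, 0, 0], [0, 0, 0]], delta_rot=[[-0.0377, 0.112, 0.105], [-0.0377, 0.112, 0.105], [-0.0377, 0.112, 0.105], [-0.0377, 0.112, 0.105], [-0.0377, 0.112, 0.105], [-0.0377, 0.112, 0.105], [0, 0, 0]], grip=[20, 20, 20, 20, 20, 20, 20])

```text
time_s: 18.52
tcp_pos: [0.617, 0.2816, 0.2807]
ee_rot: [[0.077, -0.995, 0.059], [-0.761, -0.097, -0.641], [0.644, 0.004, -0.765]]
wrist_force: [-0.2, 0.8, -2.6]
gripper_width: 0.354
gripper_force: 29.9
```

Call:
step_arm(linear=[[8.4, 23.1, 35.6], [8.4, 23.1, 35.6], [8.4, 23.1, 35.6], [8.4, 23.1, 35.6], [8.4, 23.1, 35.6], [0, 0, 0], [0, 0, 0]], delta_rot=[[0, 0, 0], [0, 0, 0], [0, 0, 0], [0, 0, 0], [0, 0, 0], [0, 0, 0], [0, 0, 0]], grip=[20, 20, 20, 20, 20, 20, 20])

```text
time_s: 19.4
tcp_pos: [0.5174, 0.1242, 0.1765]
ee_rot: [[0.071, -0.995, 0.065], [-0.766, -0.095, -0.636], [0.64, -0.005, -0.769]]
wrist_force: [0.5, -0.3, -1.1]
gripper_width: 0.353
gripper_force: 29.9
```

Run:
```python
from h import *
import pickle
np.set_printoptions(precision=4,suppress=True)
c=cap("wrist");s=c["s"];print(s["gripper_width"]*87,s["tcp_pos"],s["wrist_force"],s["joints"])
Rt=frame(-cX,-cZ)
plan(clipO+.022*cY+.045*cZ+Rt[:,2]*.0145,Rt)
cv2.imwrite("pics/w8.png",c["img"][:,:,::-1])
for d in landmark_of("wrist","clip_seat"):print(d)
print(proj(c,clipO),[proj(c,clipO+cX*k+cZ*.027) for k in(-.02,.02)])
```

```text
30.678929467071804 [0.5174 0.1242 0.1765] [ 0.4855 -0.2545 -1.0816] [ 46.1054  24.5528 -24.0526  30.7773 -72.3565 -58.4607]
shift now-frame mm [-0.6  2.4 21.9] shift target-frame mm [-0.7  2.3 21.9] len 22 rotvec [-0.005  0.004 -0.002] deg 0.4
[318.9485 228.5417] [array([354.7475, 241.0447]), array([283.5846, 241.0875])]
```

View pics/w8.png

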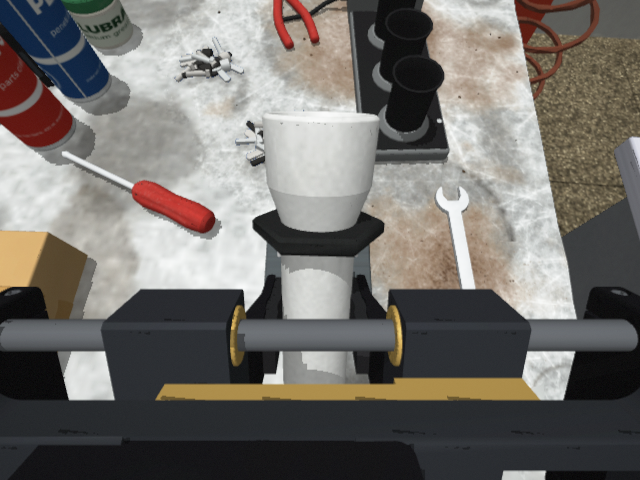

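The torch is in line with the clip plate (edges at 266 and 369, torch at 317). Now I push it in along the tool's z in small steps.

Call:
step_arm(linear=[[-0.5, 1.5, 10], [0, 0, 10], [0, 0, 6], [0, 0, 0]], delta_rot=[[0, 0, 0], [0, 0, 0], [0, 0, 0], [0, 0, 0]], grip=[20, 20, 20, 20])

```text
time_s: 20.0
tcp_pos: [0.5165, 0.1069, 0.1547]
ee_rot: [[0.071, -0.996, 0.062], [-0.763, -0.094, -0.64], [0.642, -0.001, -0.766]]
wrist_force: [0.4, 0.2, -2.6]
gripper_width: 0.357
gripper_force: 29.9
```

Run:
```python
from h import *
np.set_printoptions(precision=4,suppress=True)
b=cap("side");a=cap("scene");s=b["s"];print(s["wrist_force"],s["tcp_pos"])
Rt=frame(-cX,-cZ)
plan(clipO+.022*cY+Rt[:,2]*.0145,Rt)
f=lambda im,x,y,k:cv2.resize(im[y-k:y+k,x-k:x+k,::-1],(400,400),interpolation=cv2.INTER_CUBIC)
x,y=map(int,proj(b,clipO));print(x,y);x2,y2=map(int,proj(a,clipO))
cv2.imwrite("pics/i1.png",np.hstack([f(b["img"],x,y,50),f(a["img"],x2,y2,50)]))
```

```text
[ 0.3713  0.1538 -2.5726] [0.5165 0.1069 0.1547]
shift now-frame mm [-0.1  0.1 39.7] shift target-frame mm [-0.1  0.  39.7] len 40 rotvec [-0.002  0.001 -0.001] deg 0.2
330 224
```

View pics/i1.png

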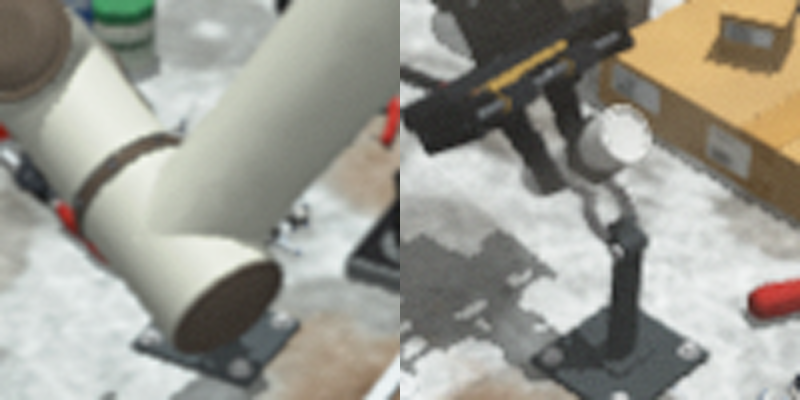

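The scene crop shows the torch head at (615,135) poised above the clip jaws at (610,200), so it is aligned. I push on.

Call:
step_arm(linear=[[0, 0, 8], [0, 0, 6], [0, 0, 5], [0, 0, 0]], delta_rot=[[0, 0, 0], [0, 0, 0], [0, 0, 0], [0, 0, 0]], grip=[20, 20, 20, 20])

```text
time_s: 20.6
tcp_pos: [0.5183, 0.0956, 0.1407]
ee_rot: [[0.071, -0.995, 0.063], [-0.764, -0.095, -0.638], [0.641, -0.003, -0.767]]
wrist_force: [2.0, 1.7, -0.1]
gripper_width: 0.352
gripper_force: 29.8
```

Call:
step_arm(linear=[[0, 0, 5], [0, 0, 4], [0, 0, 0]], delta_rot=[[0, 0, 0], [0, 0, 0], [0, 0, 0]], grip=[20, 20, 20])

```text
time_s: 20.98
tcp_pos: [0.5187, 0.0897, 0.1336]
ee_rot: [[0.071, -0.995, 0.063], [-0.764, -0.095, -0.638], [0.641, -0.003, -0.767]]
wrist_force: [2.9, 2.8, 1.0]
gripper_width: 0.353
gripper_force: 29.8
```

Call:
step_arm(linear=[[0, 0, 3], [0, 0, 3], [0, 0, 0]], delta_rot=[[0, 0, 0], [0, 0, 0], [0, 0, 0]], grip=[20, 20, 20])

```text
time_s: 21.35
tcp_pos: [0.5189, 0.0856, 0.1289]
ee_rot: [[0.071, -0.996, 0.062], [-0.764, -0.095, -0.639], [0.642, -0.002, -0.767]]
wrist_force: [4.9, 3.4, -0.3]
gripper_width: 0.353
gripper_force: 29.8
```

Call:
step_arm(linear=[[0, -1.5, 2], [0, 0, 2], [0, 0, 0]], delta_rot=[[0, 0, 0], [0, 0, 0], [0, 0, 0]], grip=[20, 20, 20])

```text
time_s: 21.72
tcp_pos: [0.5197, 0.0821, 0.1251]
ee_rot: [[0.071, -0.996, 0.06], [-0.763, -0.093, -0.64], [0.642, -0.0, -0.766]]
wrist_force: [3.5, -2.3, -4.1]
gripper_width: 0.352
gripper_force: 29.8
```

Call:
step_arm(linear=[[0, 0, 2], [0, 0, 1], [0, 0, 0]], delta_rot=[[0, 0, 0], [0, 0, 0], [0, 0, 0]], grip=[20, 20, 20])

```text
time_s: 22.1
tcp_pos: [0.5204, 0.081, 0.1236]
ee_rot: [[0.071, -0.996, 0.062], [-0.763, -0.094, -0.639], [0.642, -0.002, -0.767]]
wrist_force: [3.0, -2.9, -3.3]
gripper_width: 0.352
gripper_force: 29.8
```

Run:
```python
from h import *
np.set_printoptions(precision=4,suppress=True)
a=cap("scene");c=cap("wrist");s=c["s"];F=np.array(s["wrist_force"]);print("clip-frame F",F@cX,F@cY,F@cZ,s["tcp_pos"])
Rt=frame(-cX,-cZ)
plan(clipO+.022*cY+Rt[:,2]*.0145,Rt)
f=lambda im,x,y,k:cv2.resize(im[y-k:y+k,x-k:x+k,::-1],(400,400),interpolation=cv2.INTER_CUBIC)
x2,y2=map(int,proj(a,clipO))
cv2.imwrite("pics/i2.png",np.hstack([f(a["img"],x2,y2,40),cv2.resize(c["img"][80:400,160:480,::-1],(400,400))]))
```

```text
clip-frame F 2.612165831102963 0.06364599174124952 -4.510300888833703 [0.5204 0.081  0.1236]
shift now-frame mm [-0.3  1.  -1.7] shift target-frame mm [-0.3  1.  -1.7] len 2 rotvec [-0.001  0.001 -0.001] deg 0.1
```

View pics/i2.png

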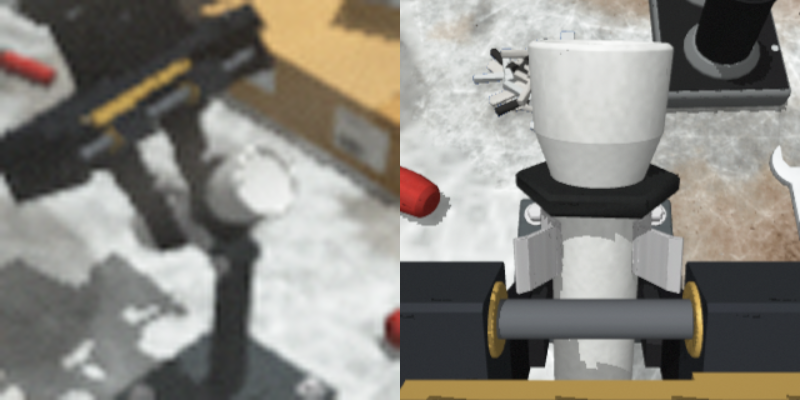

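The wrist crop shows the barrel between the flared jaws (540,255)/(660,255), with the ring clear in front. The clip pulls the torch in (-4.5 N along its z), so it has snapped. I seat it a little more, release and back off.

Call:
step_arm(linear=[[0, -0.8, 1.5], [0, 0, 0], [0, 0, 0]], delta_rot=[[0, 0, 0], [0, 0, 0], [0, 0, 0]], grip=[20, 20, 20])

```text
time_s: 22.58
tcp_pos: [0.5211, 0.0806, 0.123]
ee_rot: [[0.071, -0.996, 0.062], [-0.763, -0.094, -0.639], [0.642, -0.002, -0.767]]
wrist_force: [-4.7, 3.2, 2.8]
gripper_width: 0.359
gripper_force: 29.9
```

Call:
step_arm(linear=[[0, 0, 0], [0, 0, 0], [0, 0, 0], [0, 0, -15], [0, 0, -40], [0, 0, -50], [0, 0, -50], [0, 0, -50], [0, 0, 0], [0, 0, 0]], delta_rot=[[0, 0, 0], [0, 0, 0], [0, 0, 0], [0, 0, 0], [0, 0, 0], [0, 0, 0], [0, 0, 0], [0, 0, 0], [0, 0, 0], [0, 0, 0]], grip=[70, 70, 70, 75, 75, 75, 75, 75, 75, 75])

```text
time_s: 23.82
tcp_pos: [0.5083, 0.2115, 0.2796]
ee_rot: [[0.072, -0.995, 0.062], [-0.764, -0.095, -0.639], [0.642, -0.002, -0.767]]
wrist_force: [-0.1, -0.5, -0.1]
gripper_width: 0.861
gripper_force: 0.0
```

Run:
```python
from h import *
np.set_printoptions(precision=4,suppress=True)
c=cap("wrist");s=c["s"];print(s["tcp_pos"],s["wrist_force"],s["joints"])
i=c["img"][:300,:,::-1].copy()
for y in(-.066,-.0205,0,.066):
    p=proj(c,clipO+cY*y);print(y,p);cv2.circle(i,tuple(map(int,p)),2,(0,0,255),-1)
cv2.imwrite("pics/i3.png",i)
Rt=frame(-cX,cY)
print("mid");plan(clipO-.12*cY-.0*cZ+.10*_v,Rt)
print(clipO-.12*cY+.1*_v,Rt)
```

```text
[0.5083 0.2115 0.2796] [-0.0797 -0.5342 -0.1406] [ 52.8338  23.5059  -8.4109  25.799  -89.6922 -54.9844]
-0.066 [317.1375 124.3063]
-0.0205 [317.1175 172.5107]
0 [317.109 193.067]
0.066 [317.0834 254.8422]
midTraceback (most recent call last):
  File "<stdin>", line 9, in <module>
NameError: name '_v' is not defined
```

View pics/i3.png

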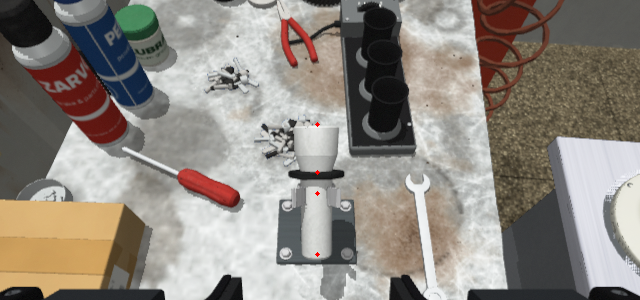

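The torch sits in the clip: ring at (317,173), head up to (317,124), tail at (317,255), all matching the predicted axis. Now I go over the top to the other side for the head.

Call:
step_arm(linear=[[53, 2, -16.7], [53, 2, -16.7], [53, 2, -16.7]], delta_rot=[[0, 0, 0], [0, 0, 0], [0, 0, 0]], grip=[75, 75, 75])

```text
time_s: 24.25
tcp_pos: [0.5105, 0.1196, 0.4207]
ee_rot: [[0.072, -0.996, 0.06], [-0.762, -0.094, -0.64], [0.643, 0.0, -0.766]]
wrist_force: [1.2, 0.5, 0.4]
gripper_width: 0.858
gripper_force: 0.0
```

Call:
step_arm(linear=[[0, 0, 0], [0, 0, 0], [0, 0, 0], [0, 0, 0], [0, 0, 0], [0, 0, 0], [0, 0, 0], [0, 0, 0], [0, 0, 0], [0, 0, 0]], delta_rot=[[0, -0.157, 0], [0, -0.157, 0], [0, -0.157, 0], [0, -0.157, 0], [0, -0.157, 0], [0, -0.157, 0], [0, -0.157, 0], [0, -0.157, 0], [0, -0.157, 0], [0, -0.157, 0]], grip=[75, 75, 75, 75, 75, 75, 75, 75, 75, 75])

```text
time_s: 25.5
tcp_pos: [0.5106, 0.1207, 0.4199]
ee_rot: [[0.061, -0.996, -0.071], [-0.635, -0.093, 0.767], [-0.77, -0.002, -0.638]]
wrist_force: [-0.6, 0.4, -0.5]
gripper_width: 0.861
gripper_force: 0.0
```

Call:
step_arm(linear=[[0, 0, 0], [0, 0, 0]], delta_rot=[[0, 0, 0], [0, 0, 0]], grip=[75, 75])

```text
time_s: 25.75
tcp_pos: [0.5109, 0.1211, 0.4201]
ee_rot: [[0.062, -0.996, -0.071], [-0.641, -0.094, 0.762], [-0.765, -0.002, -0.644]]
wrist_force: [0.1, 0.6, -0.5]
gripper_width: 0.859
gripper_force: 0.0
```

Run:
```python
from h import *
np.set_printoptions(precision=4,suppress=True)
s=sense();print(s["tcp_pos"],np.array(s["ee_rot"]),s["joints"])
Rt=frame(-cX,cY);p=clipO-.128*cY
plan(p,Rt);print(p)
b=cap("side")
for t in torches(b,"side"):print(*t)
```

```text
[0.5109 0.1211 0.4201] [[ 0.0621 -0.9956 -0.0706]
 [-0.6408 -0.094   0.7619]
 [-0.7652 -0.0021 -0.6438]] [ -1.0443  10.8548  14.1558 -50.0123 -96.9743   1.7074]
shift now-frame mm [237.2  -4.3   9.9] shift target-frame mm [237.2  -4.7   9.6] len 237 rotvec [-0.001 -0.001  0.002] deg 0.1
[ 0.5292 -0.0229  0.2323]
0.82 [151 156 154] [ 0.6289 -0.0863] [-0.3796  0.9252] 112.30753515799398 0.264158060731858 0.03455797936759991 0.048291843694178896
0.78 [172 177 175] [0.464  0.3722] [0.9793 0.2022] 11.666045915247274 0.13697053693156053 0.040134150138712896 0.056652718488920235
0.72 [62 64 64] [ 0.4503 -0.2552] [-0.1666  0.986 ] 99.58979007408999 0.3763332591223457 0.11577787959290661 0.09784811105364183
0.65 [ 43 138  70] [0.4234 0.7284] [-0.5309 -0.8474] -122.06898913236762 0.13284902468395313 0.03728457221409313 0.04916313265217223
```

Call:
step_arm(linear=[[47.4, -0.9, 1.9], [47.4, -0.9, 1.9], [47.4, -0.9, 1.9], [47.4, -0.9, 1.9], [47.4, -0.9, 1.9], [0, 0, 0], [0, 0, 0]], delta_rot=[[0, 0, 0], [0, 0, 0], [0, 0, 0], [0, 0, 0], [0, 0, 0], [0, 0, 0], [0, 0, 0]], grip=[75, 75, 75, 75, 75, 75, 75])

```text
time_s: 26.72
tcp_pos: [0.5302, -0.0214, 0.2338]
ee_rot: [[0.065, -0.995, -0.071], [-0.64, -0.096, 0.762], [-0.766, -0.005, -0.643]]
wrist_force: [-0.9, -0.1, 1.2]
gripper_width: 0.858
gripper_force: 0.0
```

Run:
```python
from h import *
np.set_printoptions(precision=4,suppress=True)
c=cap("wrist");s=c["s"];print(s["tcp_pos"])
Rt=frame(-cX,cY);plan(clipO-.028*cY,Rt)
print("pred lens",proj(c,clipO-.066*cY),proj(c,clipO-.066*cY+.022*cX),proj(c,clipO-.066*cY-.022*cX))
for d in silhouettes("wrist","torch_a"):
    ys,xs=np.where(d["mask"]);print(d["score"],xs.min(),xs.max(),ys.min(),ys.max(),d["point"])
```

```text
[ 0.5302 -0.0214  0.2338]
shift now-frame mm [  2.5   1.4 100.2] shift target-frame mm [  2.6   1.2 100.2] len 100 rotvec [-0.002 -0.001  0.006] deg 0.4
pred lens [317.0941 252.4242] [284.7366 252.237 ] [349.451  252.6113]
0.96 347 368 226 250 [360.3, 237.3]
0.87 282 349 202 278 [316.7, 241.0]
0.69 310 346 278 302 [323.3, 289.8]
```

The lens outline matches the prediction to about 1 mm, so I advance and grip the head.

Call:
step_arm(linear=[[2, 0.5, 20], [0.5, 0, 30], [0, 0, 30], [0, 0, 15], [0, 0, 5], [0, 0, 0], [0, 0, 0]], delta_rot=[[0, 0, 0], [0, 0, 0], [0, 0, 0], [0, 0, 0], [0, 0, 0], [0, 0, 0], [0, 0, 0]], grip=[75, 75, 75, 75, 75, 75, 75])

```text
time_s: 27.7
tcp_pos: [0.5228, 0.0517, 0.1671]
ee_rot: [[0.064, -0.996, -0.069], [-0.64, -0.094, 0.763], [-0.766, -0.004, -0.643]]
wrist_force: [0.2, -0.2, 0.0]
gripper_width: 0.863
gripper_force: 0.0
```

Run:
```python
from h import *
s=sense();print(s["tcp_pos"],s["wrist_force"]);Rt=frame(-cX,cY);plan(clipO-.028*cY,Rt)
```

```text
[0.52277201 0.05172227 0.16707307] [ 0.17978141 -0.21317173  0.03385822]
shift now-frame mm [-1.8  0.6  0.7] shift target-frame mm [-1.8  0.6  0.7] len 2 rotvec [-0.003 -0.     0.003] deg 0.2
```

Call:
step_arm(linear=[[0, 0, 0], [0, 0, 0], [0, 0, 0], [0, 0, 0], [0, 0, 0]], delta_rot=[[0, 0, 0], [0, 0, 0], [0, 0, 0], [0, 0, 0], [0, 0, 0]], grip=[30, 30, 30, 30, 30])

```text
time_s: 28.32
tcp_pos: [0.5229, 0.0524, 0.1664]
ee_rot: [[0.063, -0.996, -0.069], [-0.639, -0.094, 0.763], [-0.766, -0.004, -0.643]]
wrist_force: [1.7, 0.8, -1.4]
gripper_width: 0.474
gripper_force: 30.0
```

Call:
step_arm(linear=[[0, 0, -5], [0, 0, -8], [0, 0, -10]], delta_rot=[[0, 0, 0], [0, 0, 0], [0, 0, 0]], grip=[30, 30, 30])

```text
time_s: 28.7
tcp_pos: [0.5239, 0.0344, 0.1815]
ee_rot: [[0.063, -0.996, -0.071], [-0.639, -0.095, 0.763], [-0.766, -0.002, -0.642]]
wrist_force: [2.3, 1.4, -3.0]
gripper_width: 0.471
gripper_force: 29.9
```

Call:
step_arm(linear=[[0, 0, -12], [0, 0, -15], [0, 0, -15], [0, 0, -20], [0, 0, -25], [0, 0, -30], [0, 0, -20], [0, 0, 0]], delta_rot=[[0, 0, 0], [0, 0, 0], [0, 0, 0], [0, 0, 0], [0, 0, 0], [0, 0, 0], [0, 0, 0], [0, 0, 0]], grip=[30, 30, 30, 30, 30, 30, 30, 30])

```text
time_s: 29.7
tcp_pos: [0.5337, -0.0716, 0.2702]
ee_rot: [[0.063, -0.996, -0.068], [-0.641, -0.093, 0.762], [-0.765, -0.004, -0.644]]
wrist_force: [0.1, 0.5, -1.4]
gripper_width: 0.466
gripper_force: 30.1
```

Run:
```python
from h import *
np.set_printoptions(precision=4,suppress=True)
c=cap("wrist");s=c["s"];print(s["tcp_pos"],s["gripper_width"]*87,s["wrist_force"],s["joints"])
for d in silhouettes("wrist","torch_a"):
    ys,xs=np.where(d["mask"]);print(d["score"],xs.min(),xs.max(),ys.min(),ys.max(),d["point"])
c=cap("side")
for d in silhouettes("side","torch_a"):
    ys,xs=np.where(d["mask"]);print(d["score"],xs.min(),xs.max(),ys.min(),ys.max(),d["point"])
Rt=np.array(s["ee_rot"]);p=np.array(s["tcp_pos"])
print([proj(c,p+Rt[:,2]*k) for k in(-.038,.094)])
```

```text
[ 0.5337 -0.0716  0.2702] 40.51049601085141 [ 0.1022  0.5174 -1.3612] [-18.5688  24.8762  11.8404 -45.1677 -98.8827  25.7745]
0.76 266 366 223 379 [315.6, 293.8]
0.64 296 363 217 242 [348.5, 228.5]
0.79 267 311 305 327 [294.1, 312.1]
0.69 184 239 391 421 [208.7, 399.3]
[array([357.658, 160.642]), array([342.2979, 197.4366])]
```

T1 is out of the clip and held. I turn it vertical and move over the dock.

Call:
step_arm(linear=[[0, 0, 0], [0, 0, 0], [0, 0, 0], [0, 0, 0], [0, 0, 0], [0, 0, 0], [0, 0, 0]], delta_rot=[[0, 0.1455, 0], [0, 0.1455, 0], [0, 0.1455, 0], [0, 0.1455, 0], [0, 0.1455, 0], [0, 0.1455, 0], [0, 0, 0]], grip=[30, 30, 30, 30, 30, 30, 30])

```text
time_s: 30.78
tcp_pos: [0.5319, -0.0672, 0.2683]
ee_rot: [[0.1, -0.995, -0.001], [-0.995, -0.1, 0.001], [-0.001, 0.001, -1.0]]
wrist_force: [-0.6, -0.6, -1.6]
gripper_width: 0.467
gripper_force: 30.1
```

Call:
step_arm(linear=[[20, 20, -17], [20, 20, -17], [20, 20, -17], [20, 20, -17], [0, 0, 0], [0, 0, 0]], delta_rot=[[0, 0, 0], [0, 0, 0], [0, 0, 0], [0, 0, 0], [0, 0, 0], [0, 0, 0]], grip=[30, 30, 30, 30, 30, 30])

```text
time_s: 31.52
tcp_pos: [0.4609, -0.1575, 0.3369]
ee_rot: [[0.093, -0.996, 0.002], [-0.996, -0.093, 0.002], [-0.002, -0.003, -1.0]]
wrist_force: [0.6, 0.0, -1.7]
gripper_width: 0.468
gripper_force: 30.1
```

```bash
cat > cups.py <<'E'
from h import *
import sys
np.set_printoptions(precision=4,suppress=True)
Z={"cup_left":.024,"cup_middle":.024,"cup_right":.024,"wheel_top":.056};Y={"cup_left":.115,"cup_middle":.04,"cup_right":-.035}
for n in("wrist","scene","side"):
    c=cap(n)
    if n=="wrist":
        s=c["s"];print(s["tcp_pos"],s["gripper_width"]*87,s["joints"]);print(np.array(s["ee_rot"]));cv2.imwrite(f"pics/cup_{s['time_s']:.0f}.png",c["img"][:,:,::-1])
    for l,z in Z.items():
        for d in landmark_of(n,l):
            if d["score"]>.5:print(n,l,round(d["score"],2),np.array(d["point"]),atz(c,d["point"],z))
    for d in silhouettes(n,"torch_a"):
        ys,xs=np.where(d["mask"]);print(n,d["score"],xs.min(),xs.max(),ys.min(),ys.max(),d["point"])
E
python3 cups.py
```

```text
[ 0.4609 -0.1575  0.3369] 40.72993355803976 [  0.2113   4.6132  -6.323   -0.111  -78.9222   5.1303]
[[ 0.0927 -0.9957  0.0025]
 [-0.9957 -0.0927  0.0019]
 [-0.0017 -0.0026 -1.    ]]
wrist cup_left 0.65 [333.4 213.6] [ 0.4346 -0.133   0.024 ]
wrist cup_middle 0.57 [331.  156.6] [ 0.4461 -0.2098  0.024 ]
wrist cup_right 0.77 [331.9  95.3] [ 0.4529 -0.2854  0.024 ]
wrist wheel_top 0.96 [331.4   2.6] [ 0.4646 -0.3767  0.056 ]
wrist 0.62 267 365 225 377 [316.5, 293.6]
scene cup_left 0.65 [369.5 321.9] [ 0.4384 -0.138   0.024 ]
scene cup_middle 0.66 [390.9 336.1] [ 0.4475 -0.2138  0.024 ]
scene cup_right 0.7 [412.6 351.7] [ 0.4531 -0.289   0.024 ]
scene wheel_top 0.74 [414.  348.5] [ 0.4413 -0.2981  0.056 ]
scene 0.88 383 403 228 268 [390.8, 246.7]
scene 0.74 256 288 226 246 [270.8, 232.9]
scene 0.66 205 217 181 208 [213.4, 192.4]
side cup_left 0.77 [383.7 233.4] [ 0.4422 -0.14    0.024 ]
side cup_middle 0.57 [395.  224.1] [ 0.4381 -0.2134  0.024 ]
side cup_middle 0.51 [383.6 231.5] [ 0.4483 -0.1499  0.024 ]
side cup_right 0.98 [399.5 214.6] [ 0.4548 -0.2774  0.024 ]
side wheel_top 0.93 [406.2 195.7] [ 0.475  -0.3609  0.056 ]
side wheel_top 0.55 [391.8 224.5] [ 0.4249 -0.1616  0.056 ]
side 0.74 184 239 391 421 [209.2, 401.9]
side 0.66 267 311 306 327 [293.0, 314.0]
side 0.62 381 393 136 177 [384.5, 156.2]
```

Call:
step_arm(linear=[[43.3, 6.4, 0], [43.3, 6.4, 0], [43.3, 6.4, 0], [0, 0, 40], [0, 0, 50], [0, 0, 35], [0, 0, 0], [0, 0, 0]], delta_rot=[[0, 0, 0], [0, 0, 0], [0, 0, 0], [0, 0, 0], [0, 0, 0], [0, 0, 0], [0, 0, 0], [0, 0, 0]], grip=[30, 30, 30, 30, 30, 30, 30, 30])

```text
time_s: 33.42
tcp_pos: [0.456, -0.2887, 0.2137]
ee_rot: [[0.095, -0.995, 0.005], [-0.995, -0.095, -0.001], [0.002, -0.005, -1.0]]
wrist_force: [0.2, 0.1, -1.4]
gripper_width: 0.475
gripper_force: 30.2
```

Run:
```python
from h import *
np.set_printoptions(precision=4,suppress=True)
c=cap("scene");s=c["s"];print(s["tcp_pos"],s["wrist_force"],s["gripper_width"]*87)
plan([.4537,-.2885,.118],frame(np.array(s["ee_rot"])[:,1],[0,0,-1]))
for n in("scene","side"):
    c=cap(n)
    t=np.array(s["tcp_pos"])+[0,.0025,-.094];print(n,"tail pred",proj(c,t),"lens",proj(c,t+[0,0,.132]))
    for d in silhouettes(n,"torch_a"):
        m=d["mask"];ys,xs=np.where(m)
        r=ys.max();k=ys>r-6;k2=ys<ys.min()+8;print(d["score"],xs.min(),xs.max(),ys.min(),r,"bottom mean col",xs[k].mean(),"top",xs[k2].mean())
```

```text
[ 0.456  -0.2887  0.2137] [ 0.2218  0.0791 -1.4313] 41.32280725036571
shift now-frame mm [-0.6  3.1 96.1] shift target-frame mm [-0.4  2.5 96.2] len 96 rotvec [-0.006 -0.002 -0.   ] deg 0.4
scene tail pred [417.8015 327.2904] lens [425.9973 291.3027]
0.89 414 434 301 331 bottom mean col 419.4035087719298 top 429.44444444444446
0.83 256 288 225 247 bottom mean col 265.2133333333333 top 279.73394495412845
side tail pred [402.6236 190.787 ] lens [405.9376 157.3796]
0.87 398 411 156 193 bottom mean col 402.40425531914894 top 404.625
0.69 267 311 306 326 bottom mean col 300.0 top 283.7844036697248
0.59 184 239 391 421 bottom mean col 192.72413793103448 top 225.73142857142858
0.29 364 379 187 209 bottom mean col 371.24242424242425 top 375.07894736842104
```

Call:
step_arm(linear=[[-0.5, 2, 15], [0, 0.5, 10], [0, 0, 8], [0, 0, 0]], delta_rot=[[-0.005, 0, 0], [0, 0, 0], [0, 0, 0], [0, 0, 0]], grip=[30, 30, 30, 30])

```text
time_s: 34.17
tcp_pos: [0.4517, -0.2877, 0.1778]
ee_rot: [[0.094, -0.996, -0.005], [-0.996, -0.094, 0.001], [-0.001, 0.005, -1.0]]
wrist_force: [-0.3, -0.7, -1.1]
gripper_width: 0.47
gripper_force: 30.2
```

Call:
step_arm(linear=[[0, 0, 8], [0, 0, 8], [0, 0, 8], [0, 0, 0]], delta_rot=[[0, 0, 0], [0, 0, 0], [0, 0, 0], [0, 0, 0]], grip=[30, 30, 30, 30])

```text
time_s: 34.67
tcp_pos: [0.4519, -0.2877, 0.1541]
ee_rot: [[0.095, -0.996, -0.004], [-0.996, -0.095, 0.0], [-0.001, 0.004, -1.0]]
wrist_force: [0.2, 0.4, -1.3]
gripper_width: 0.473
gripper_force: 30.3
```

Call:
step_arm(linear=[[0, -1, 8], [0, 0, 8], [0, 0, 8], [0, 0, 0]], delta_rot=[[0, 0, 0], [0, 0, 0], [0, 0, 0], [0, 0, 0]], grip=[30, 30, 30, 30])

```text
time_s: 35.17
tcp_pos: [0.4525, -0.2875, 0.1299]
ee_rot: [[0.094, -0.996, -0.005], [-0.996, -0.094, 0.001], [-0.001, 0.004, -1.0]]
wrist_force: [0.2, -0.2, -1.0]
gripper_width: 0.465
gripper_force: 30.2
```

Call:
step_arm(linear=[[0, 0, 4], [0, 0, 3], [0, 0, 0]], delta_rot=[[0, 0, 0], [0, 0, 0], [0, 0, 0]], grip=[30, 30, 30])

```text
time_s: 35.55
tcp_pos: [0.453, -0.2877, 0.1237]
ee_rot: [[0.095, -0.996, -0.003], [-0.996, -0.095, 0.0], [-0.0, 0.003, -1.0]]
wrist_force: [0.4, 0.3, -1.6]
gripper_width: 0.47
gripper_force: 30.2
```

Call:
step_arm(linear=[[0, 0, 3], [0, 0, 2], [0, 0, 0]], delta_rot=[[0, 0, 0], [0, 0, 0], [0, 0, 0]], grip=[30, 30, 30])

```text
time_s: 35.92
tcp_pos: [0.4531, -0.2878, 0.119]
ee_rot: [[0.095, -0.996, -0.002], [-0.996, -0.095, -0.0], [-0.0, 0.002, -1.0]]
wrist_force: [-0.6, -0.1, -1.0]
gripper_width: 0.467
gripper_force: 30.3
```

Call:
step_arm(linear=[[0, 0, 0.5], [0, 0, 0]], delta_rot=[[0, 0, 0], [0, 0, 0]], grip=[30, 30])

```text
time_s: 36.17
tcp_pos: [0.4533, -0.2879, 0.1188]
ee_rot: [[0.095, -0.995, -0.002], [-0.995, -0.095, -0.0], [0.0, 0.002, -1.0]]
wrist_force: [-1.1, -0.7, 1.6]
gripper_width: 0.471
gripper_force: 30.4
```

T1 touches the cup floor at the expected height. I release it, lift, and go to T2.

Call:
step_arm(linear=[[0, 0, 0], [0, 0, 0], [0, 0, 0], [0, 0, -20], [0, 0, -50], [0, 0, -50], [0, 0, -50], [0, 0, -50]], delta_rot=[[0, 0, 0], [0, 0, 0], [0, 0, 0], [0, 0, 0], [0, 0, 0], [0, 0, 0], [0, 0, 0], [0, 0, 0]], grip=[75, 75, 75, 75, 75, 75, 75, 75])

```text
time_s: 37.17
tcp_pos: [0.4534, -0.2875, 0.3401]
ee_rot: [[0.095, -0.996, -0.002], [-0.996, -0.095, 0.0], [-0.0, 0.002, -1.0]]
wrist_force: [0.8, -0.8, 0.3]
gripper_width: 0.865
gripper_force: 0.0
```

Call:
step_arm(linear=[[-54.6, -8.1, 0], [-54.6, -8.1, 0], [-54.6, -8.1, 0], [-54.6, -8.1, 0], [-54.6, -8.1, 0], [-54.6, -8.1, 0], [-54.6, -8.1, 0], [-54.6, -8.1, 0], [-54.6, -8.1, 0], [-54.6, -8.1, 0]], delta_rot=[[0, 0, 0], [0, 0, 0], [0, 0, 0], [0, 0, 0], [0, 0, 0], [0, 0, 0], [0, 0, 0], [0, 0, 0], [0, 0, 0], [0, 0, 0]], grip=[75, 75, 75, 75, 75, 75, 75, 75, 75, 75])

```text
time_s: 38.42
tcp_pos: [0.4824, 0.2654, 0.3384]
ee_rot: [[0.095, -0.995, -0.002], [-0.995, -0.095, 0.0], [-0.001, 0.002, -1.0]]
wrist_force: [0.3, -0.5, 0.0]
gripper_width: 0.862
gripper_force: 0.0
```

Call:
step_arm(linear=[[-54.6, -8.1, 0], [0, 0, 0], [0, 0, 0], [0, 0, 0], [0, 0, 0], [0, 0, 0], [0, 0, 0], [0, 0, 0], [0, 0, 0], [0, 0, 0]], delta_rot=[[0, 0, 0], [0, 0, 0.171], [0, 0, 0.171], [0, 0, 0.171], [0, 0, 0.171], [0, 0, 0.171], [0, 0, 0.171], [0, 0, 0.171], [0, 0, 0.171], [0, 0, 0.171]], grip=[75, 75, 75, 75, 75, 75, 75, 75, 75, 75])

```text
time_s: 39.67
tcp_pos: [0.4855, 0.3187, 0.3381]
ee_rot: [[-0.993, -0.121, -0.003], [-0.121, 0.993, -0.0], [0.003, 0.0, -1.0]]
wrist_force: [0.4, -0.6, 0.6]
gripper_width: 0.864
gripper_force: 0.0
```

Call:
step_arm(linear=[[0, 0, 0], [0, 0, 0]], delta_rot=[[0, 0, 0], [0, 0, 0]], grip=[75, 75])

```text
time_s: 39.92
tcp_pos: [0.4855, 0.3186, 0.3382]
ee_rot: [[-0.992, -0.129, -0.003], [-0.129, 0.992, -0.0], [0.003, 0.0, -1.0]]
wrist_force: [-0.2, 0.4, 0.2]
gripper_width: 0.866
gripper_force: 0.0
```

```bash
cat > t.py <<'E'
from h import *
np.set_printoptions(precision=4,suppress=True)
c=cap("wrist");s=c["s"];print(s["tcp_pos"],s["wrist_force"],s["joints"])
for t in torches(c,"wrist"):
    print(*t)
    if t[5]>.11 and t[1][0]>90:
        u=np.r_[t[3],0];g=np.r_[t[2],0]+.022*u;print("grasp",g);plan([g[0],g[1],.0065],frame(np.cross([0,0,-1],-u),[0,0,-1]))
for n in("side","scene"):
    c=cap(n)
    for t in torches(c,n):print(n,*t)
E
python3 t.py
```

```text
[0.4855 0.3186 0.3382] [-0.2015  0.4143  0.1574] [  49.1875   14.5496    6.0442   -0.1135  -81.596  -131.7784]
0.88 [ 47 119  63] [0.4244 0.7212] [-0.4989 -0.8667] -119.92462409915429 0.13936152110016087 0.03152246601920933 0.033632662096304236
0.73 [172 173 170] [0.4666 0.3712] [0.9915 0.1304] 7.492486640629096 0.13415300066151428 0.04016129624353986 0.028026038391902666
grasp [0.4884 0.3741 0.    ]
shift now-frame mm [-10.8  54.5 331.8] shift target-frame mm [-10.1  54.6 331.8] len 336 rotvec [ 0.    -0.003 -0.003] deg 0.2
side 0.95 [ 41 132  67] [0.4233 0.7295] [-0.5284 -0.849 ] -121.89598412806856 0.1316521728997565 0.039546726720522216 0.048334707974281535
side 0.67 [133 136 134] [ 0.5266 -0.4443] [-0.3999  0.9166] 113.57224495546171 0.1634815538012322 0.04271259673432383 0.03849088877972177
scene 0.94 [150 152 150] [0.4637 0.3698] [0.9959 0.0907] 5.205624035380632 0.14166997067629744 0.04350326562766757 0.056239421313899786
scene 0.66 [146 147 145] [ 0.5341 -0.2415] [-0.8551 -0.5184] -148.7758878214605 0.10395304923143403 0.04423716036372645 0.04243753115068822
scene 0.5 [101 143 108] [0.4263 0.7285] [-0.4588 -0.8885] -117.30861772931297 0.1963432696638464 0.04254854615328284 0.035841760941666745
```

Call:
step_arm(linear=[[-5, 27.3, 20], [-5, 27.3, 20], [0, 0, 50], [0, 0, 50], [0, 0, 50], [0, 0, 50], [0, 0, 0], [0, 0, 0]], delta_rot=[[0, 0, 0], [0, 0, 0], [0, 0, 0], [0, 0, 0], [0, 0, 0], [0, 0, 0], [0, 0, 0], [0, 0, 0]], grip=[75, 75, 75, 75, 75, 75, 75, 75])

```text
time_s: 41.22
tcp_pos: [0.4889, 0.3754, 0.0996]
ee_rot: [[-0.992, -0.127, -0.0], [-0.127, 0.992, 0.001], [0.0, 0.001, -1.0]]
wrist_force: [0.6, 0.4, 0.5]
gripper_width: 0.86
gripper_force: 0.0
```

```bash
python3 t.py|head -6
```

```text
[0.4889 0.3754 0.0996] [0.627  0.4052 0.5103] [  52.5131   27.4011   -9.9457   -0.0812  -52.6116 -135.1485]
0.55 [160 161 159] [0.4672 0.3714] [0.9906 0.1371] 7.8806049389661945 0.1340120179632791 0.040208820650334015 0.029271390035267818
grasp [0.489  0.3744 0.    ]
shift now-frame mm [ 0.4 -1.5 94.4] shift target-frame mm [ 0.3 -1.2 94.4] len 94 rotvec [ 0.003  0.001 -0.01 ] deg 0.6
side 0.93 [141 146 143] [0.4637 0.374 ] [0.9728 0.2315] 13.388090697312567 0.13658322829787276 0.042536245728902244 0.058690868153886674
side 0.81 [131 134 132] [ 0.5272 -0.4433] [-0.4167  0.9091] 114.62473420970551 0.1647754370585655 0.04352168523279904 0.03780961229214233
```

Call:
step_arm(linear=[[0, -1, 40], [0, 0, 35], [0, 0, 12], [0, 0, 5], [0, 0, 1], [0, 0, 0], [0, 0, 0]], delta_rot=[[0, 0, -0.005], [0, 0, 0], [0, 0, 0], [0, 0, 0], [0, 0, 0], [0, 0, 0], [0, 0, 0]], grip=[75, 75, 75, 75, 75, 75, 75])

```text
time_s: 42.4
tcp_pos: [0.4882, 0.3735, 0.0062]
ee_rot: [[-0.991, -0.131, -0.001], [-0.131, 0.991, 0.001], [0.001, 0.001, -1.0]]
wrist_force: [0.3, -1.2, 0.9]
gripper_width: 0.861
gripper_force: 0.0
```

Call:
step_arm(linear=[[0, 0, 0], [0, 0, 0], [0, 0, 0], [0, 0, 0], [0, 0, 0], [0, 0, 0]], delta_rot=[[0, 0, 0], [0, 0, 0], [0, 0, 0], [0, 0, 0], [0, 0, 0], [0, 0, 0]], grip=[20, 20, 20, 20, 20, 20])

```text
time_s: 43.15
tcp_pos: [0.488, 0.3732, 0.0053]
ee_rot: [[-0.991, -0.131, -0.002], [-0.131, 0.991, 0.0], [0.002, 0.001, -1.0]]
wrist_force: [0.1, -0.2, -0.4]
gripper_width: 0.354
gripper_force: 29.9
```

Call:
step_arm(linear=[[0, 0, -20], [0, 0, -40], [0, 0, -40], [0, 0, -40], [0, 0, -40], [0, 0, -40], [0, 0, -40], [0, 0, -20], [0, 0, 0], [0, 0, 0]], delta_rot=[[0, 0, 0], [0, 0, 0], [0, 0, 0], [0, 0, 0], [0, 0, 0], [0, 0, 0], [0, 0, 0], [0, 0, 0], [0, 0, 0], [0, 0, 0]], grip=[20, 20, 20, 20, 20, 20, 20, 20, 20, 20])

```text
time_s: 44.4
tcp_pos: [0.4878, 0.3725, 0.2835]
ee_rot: [[-0.991, -0.131, -0.005], [-0.131, 0.991, -0.002], [0.005, -0.001, -1.0]]
wrist_force: [0.1, 0.4, -2.5]
gripper_width: 0.351
gripper_force: 29.9
```

```bash
cat > held.py <<'E'
from h import *
np.set_printoptions(precision=4,suppress=True)
c=cap("wrist");s=c["s"];print(s["gripper_width"]*87,s["tcp_pos"],s["wrist_force"],s["joints"])
for d in silhouettes("wrist","torch_a"):
    ys,xs=np.where(d["mask"]);w=[(r,xs[ys==r].min(),xs[ys==r].max()) for r in range(ys.min(),ys.max(),15)];print(d["score"],xs.min(),xs.max(),ys.min(),ys.max(),w)
Rt=frame(-cX,-cZ);Rc=np.array(s["ee_rot"])
gp=clipO+.022*cY;plan(gp+.067*cZ+Rt[:,2]*.0145,Rt)
E
python3 held.py
```

```text
30.498816082625243 [0.4878 0.3725 0.2835] [ 0.1142  0.4262 -2.476 ] [  52.3708   19.1783    4.937    -0.1742  -76.0271 -134.8092]Traceback (most recent call last):
  File "held.py", line 5, in <module>
    ys,xs=np.where(d["mask"]);w=[(r,xs[ys==r].min(),xs[ys==r].max()) for r in range(ys.min(),ys.max(),15)];print(d["score"],xs.min(),xs.max(),ys.min(),ys.max(),w)
                                    ~~~~~~~~~~~~~^^
    return umr_minimum(a, axis, None, out, keepdims, initial, where)
ValueError: zero-size array to reduction operation minimum which has no identity
```

Call:
step_arm(linear=[[0, 0, 0], [0, 0, 0], [0, 0, 0], [0, 0, 0], [0, 0, 0], [0, 0, 0], [0, 0, 0], [0, 0, 0], [0, 0, 0], [0, 0, 0]], delta_rot=[[0, 0, -0.17], [0, 0, -0.17], [0, 0, -0.17], [0, 0, -0.17], [0, 0, -0.17], [0, 0, -0.17], [0, 0, -0.17], [0, 0, -0.17], [0, 0, -0.17], [0, 0, 0]], grip=[20, 20, 20, 20, 20, 20, 20, 20, 20, 20])

```text
time_s: 45.75
tcp_pos: [0.4883, 0.3729, 0.2841]
ee_rot: [[0.089, -0.996, -0.004], [-0.996, -0.089, -0.002], [0.001, 0.004, -1.0]]
wrist_force: [-0.4, -0.0, -1.6]
gripper_width: 0.356
gripper_force: 29.9
```

```bash
sed -i 's/range(ys.min(),ys.max(),15)\]/np.unique(ys)[::15]]/' held.py; python3 held.py
```

```text
30.979080613887678 [0.4883 0.3729 0.2841] [-0.4365 -0.0458 -1.6448] [ 52.3746  19.1873   5.0206  -0.1376 -76.0485 -47.2608]
0.88 252 383 107 383 [(np.int64(107), np.int64(305), np.int64(305)), (np.int64(122), np.int64(261), np.int64(377)), (np.int64(137), np.int64(262), np.int64(375)), (np.int64(152), np.int64(264), np.int64(374)), (np.int64(167), np.int64(265), np.int64(372)), (np.int64(182), np.int64(267), np.int64(369)), (np.int64(197), np.int64(272), np.int64(363)), (np.int64(212), np.int64(260), np.int64(370)), (np.int64(227), np.int64(254), np.int64(382)), (np.int64(242), np.int64(269), np.int64(367)), (np.int64(257), np.int64(281), np.int64(353)), (np.int64(272), np.int64(281), np.int64(352)), (np.int64(287), np.int64(281), np.int64(351)), (np.int64(302), np.int64(282), np.int64(349)), (np.int64(317), np.int64(283), np.int64(346)), (np.int64(363), np.int64(283), np.int64(346)), (np.int64(378), np.int64(284), np.int64(345))]
shift now-frame mm [249.1  -5.4 108.6] shift target-frame mm [121.2  -3.4 243.3] len 272 rotvec [ 0.006  0.697 -0.005] deg 40.0
```

Call:
step_arm(linear=[[0, 0, 0], [0, 0, 0], [0, 0, 0], [0, 0, 0], [0, 0, 0]], delta_rot=[[0.0015, 0.174, 0], [0.0015, 0.174, 0], [0.0015, 0.174, 0], [0.0015, 0.174, 0], [0, 0, 0]], grip=[20, 20, 20, 20, 20])

```text
time_s: 46.48
tcp_pos: [0.4877, 0.3746, 0.2806]
ee_rot: [[0.072, -0.996, 0.06], [-0.761, -0.094, -0.643], [0.645, 0.001, -0.764]]
wrist_force: [-0.6, 0.0, -2.7]
gripper_width: 0.35
gripper_force: 29.9
```

Call:
step_arm(linear=[[24.2, -0.9, 48.7], [24.2, -0.9, 48.7], [24.2, -0.9, 48.7], [24.2, -0.9, 48.7], [24.2, -0.9, 48.7], [0, 0, 0], [0, 0, 0]], delta_rot=[[0, 0, 0], [0, 0, 0], [0, 0, 0], [0, 0, 0], [0, 0, 0], [0, 0, 0], [0, 0, 0]], grip=[20, 20, 20, 20, 20, 20, 20])

```text
time_s: 47.35
tcp_pos: [0.5173, 0.1258, 0.1771]
ee_rot: [[0.066, -0.996, 0.063], [-0.767, -0.091, -0.636], [0.639, -0.007, -0.769]]
wrist_force: [-0.2, 0.2, -1.7]
gripper_width: 0.353
gripper_force: 29.9
```

```bash
python3 held.py | sed 's/np.int64//g'|cut -c1-300; python3 -c "
from h import *
Rt=frame(-cX,-cZ);plan(clipO+.022*cY+Rt[:,2]*.0145-Rt[:,1]*.0012,Rt)"
```

```text
30.66791539738035 [0.5173 0.1258 0.1771] [-0.1881  0.2122 -1.732 ] [ 46.2124  24.5882 -23.8074  30.6036 -72.5569 -58.6416]
0.56 252 383 108 383 [((108), (291), (344)), ((123), (261), (377)), ((138), (262), (375)), ((153), (264), (373)), ((168), (266), (372)), ((183), (267), (370)), ((198), (272), (363)), ((213), (259), (372)), ((228), (254), (382)), ((243), (271), (365)), ((258), (280), (352)), ((273), (281), (352)), ((
shift now-frame mm [0.7 2.2 1.7] shift target-frame mm [0.7 2.2 1.7] len 3 rotvec [-0.004  0.005 -0.005] deg 0.5
shift now-frame mm [ 1.   1.3 68.7] shift target-frame mm [ 0.7  1.  68.7] len 69 rotvec [-0.004  0.005 -0.005] deg 0.5
```

Call:
step_arm(linear=[[0.5, 0.5, 12], [0, 0, 12], [0, 0, 10], [0, 0, 8], [0, 0, 6], [0, 0, 0]], delta_rot=[[0, 0, 0], [0, 0, 0], [0, 0, 0], [0, 0, 0], [0, 0, 0], [0, 0, 0]], grip=[20, 20, 20, 20, 20, 20])

```text
time_s: 48.2
tcp_pos: [0.5191, 0.0946, 0.1393]
ee_rot: [[0.069, -0.996, 0.062], [-0.765, -0.093, -0.638], [0.641, -0.003, -0.768]]
wrist_force: [0.2, 1.4, -0.7]
gripper_width: 0.353
gripper_force: 29.9
```

```bash
cat > ins.py <<'E'
from h import *
np.set_printoptions(precision=3,suppress=True)
s=sense();F=np.array(s["wrist_force"]);print("F clip xyz",F@cX,F@cY,F@cZ,"w",s["gripper_width"]*87)
Rt=frame(-cX,-cZ);plan(clipO+.022*cY+Rt[:,2]*.0145-Rt[:,1]*.0012,Rt)
E
python3 ins.py
```

```text
F clip xyz 0.3123551921416788 1.5618116682360363 0.3432949084250243 w 30.673488893746157
shift now-frame mm [ 0.1 -0.2 19.1] shift target-frame mm [ 0.1 -0.2 19.1] len 19 rotvec [-0.002  0.003 -0.003] deg 0.3
```

Call:
step_arm(linear=[[0, 0, 4], [0, 0, 4], [0, 0, 0]], delta_rot=[[0, 0, 0], [0, 0, 0], [0, 0, 0]], grip=[20, 20, 20])

```text
time_s: 48.58
tcp_pos: [0.5197, 0.0897, 0.1334]
ee_rot: [[0.069, -0.996, 0.062], [-0.765, -0.093, -0.638], [0.641, -0.004, -0.768]]
wrist_force: [0.4, 4.0, 2.2]
gripper_width: 0.354
gripper_force: 29.9
```

Call:
step_arm(linear=[[0, 0, 4], [0, 0, 3], [0, 0, 0]], delta_rot=[[0, 0, 0], [0, 0, 0], [0, 0, 0]], grip=[20, 20, 20])

```text
time_s: 48.95
tcp_pos: [0.5195, 0.0843, 0.1272]
ee_rot: [[0.07, -0.996, 0.06], [-0.764, -0.092, -0.638], [0.641, -0.002, -0.767]]
wrist_force: [3.5, -0.4, -1.8]
gripper_width: 0.348
gripper_force: 29.9
```

```bash
python3 ins.py
```

```text
F clip xyz 3.4063049609895577 0.6346059447192661 -1.8503597679845996 w 30.277602754730694
shift now-frame mm [ 0.  -0.8  3.2] shift target-frame mm [ 0.  -0.8  3.2] len 3 rotvec [ 0.     0.002 -0.003] deg 0.2
```

Call:
step_arm(linear=[[0, 0, 3], [0, 0, 2], [0, 0, 0]], delta_rot=[[0, 0, 0], [0, 0, 0], [0, 0, 0]], grip=[20, 20, 20])

```text
time_s: 49.32
tcp_pos: [0.5198, 0.0812, 0.1235]
ee_rot: [[0.069, -0.996, 0.06], [-0.764, -0.092, -0.638], [0.641, -0.002, -0.767]]
wrist_force: [3.9, -3.4, -4.3]
gripper_width: 0.358
gripper_force: 29.9
```

```bash
python3 ins.py
```

```text
F clip xyz 3.56647718425607 -0.08242820419257153 -5.736137306260293 w 31.15647137434844
shift now-frame mm [-0.1 -0.8 -1.6] shift target-frame mm [-0.1 -0.8 -1.6] len 2 rotvec [ 0.     0.002 -0.003] deg 0.2
```

Snapped in as before. I seat it, release, back off, and swing to the other side by the same route.

Call:
step_arm(linear=[[0, -0.8, 1.3], [0, 0, 0], [0, 0, 0], [0, 0, 0], [0, 0, 0], [0, 0, -15], [0, 0, -40], [0, 0, -50], [0, 0, -50], [0, 0, -50]], delta_rot=[[0, 0, 0], [0, 0, 0], [0, 0, 0], [0, 0, 0], [0, 0, 0], [0, 0, 0], [0, 0, 0], [0, 0, 0], [0, 0, 0], [0, 0, 0]], grip=[20, 20, 70, 70, 70, 75, 75, 75, 75, 75])

```text
time_s: 50.58
tcp_pos: [0.5079, 0.2135, 0.2827]
ee_rot: [[0.069, -0.996, 0.062], [-0.765, -0.093, -0.637], [0.64, -0.004, -0.768]]
wrist_force: [0.9, 0.6, 0.1]
gripper_width: 0.86
gripper_force: 0.0
```

Call:
step_arm(linear=[[0, 0, 0], [0, 0, 0]], delta_rot=[[0, 0, 0], [0, 0, 0]], grip=[75, 75])

```text
time_s: 50.82
tcp_pos: [0.5078, 0.2119, 0.2802]
ee_rot: [[0.07, -0.996, 0.061], [-0.764, -0.093, -0.638], [0.641, -0.002, -0.768]]
wrist_force: [-0.7, -0.1, -0.6]
gripper_width: 0.862
gripper_force: 0.0
```

Run:
```python
from h import *
np.set_printoptions(precision=4,suppress=True)
c=cap("wrist");s=c["s"];print(s["tcp_pos"],s["wrist_force"])
for y in(-.066,-.0205,.066): print(y,proj(c,clipO+cY*y))
for d in silhouettes("wrist","torch_a"):
    ys,xs=np.where(d["mask"]);print(d["score"],xs.min(),xs.max(),ys.min(),ys.max(),d["point"],[(int(r),int(xs[ys==r].min()),int(xs[ys==r].max())) for r in np.unique(ys)[::12]])
print(np.array(s["ee_rot"]))
```

```text
[0.5078 0.2119 0.2802] [-0.6525 -0.0712 -0.5683]
-0.066 [316.3057 124.2488]
-0.0205 [316.4015 172.3683]
0.066 [316.5651 254.5433]
0.76 365 400 0 27 [381.1, 12.8] [(0, 366, 397), (12, 371, 396), (24, 369, 388)]
0.69 288 343 124 259 [315.2, 178.6] [(124, 316, 319), (136, 293, 337), (148, 294, 336), (160, 297, 334), (172, 288, 343), (184, 300, 331), (196, 305, 325), (208, 300, 331), (220, 299, 330), (232, 300, 331), (244, 301, 330), (256, 303, 327)]
[[ 0.0699 -0.9957  0.061 ]
 [-0.7645 -0.0928 -0.638 ]
 [ 0.6409 -0.002  -0.7676]]
```

T2 sits exactly where T1 did. I repeat the crossing.

Call:
step_arm(linear=[[53, 2, -16.7], [53, 2, -16.7], [53, 2, -16.7]], delta_rot=[[0, 0, 0], [0, 0, 0], [0, 0, 0]], grip=[75, 75, 75])

```text
time_s: 51.3
tcp_pos: [0.51, 0.1199, 0.4214]
ee_rot: [[0.07, -0.996, 0.06], [-0.763, -0.092, -0.639], [0.642, -0.001, -0.766]]
wrist_force: [1.7, 1.8, 0.0]
gripper_width: 0.861
gripper_force: 0.0
```

Call:
step_arm(linear=[[0, 0, 0], [0, 0, 0], [0, 0, 0], [0, 0, 0], [0, 0, 0], [0, 0, 0], [0, 0, 0], [0, 0, 0], [0, 0, 0], [0, 0, 0]], delta_rot=[[0, -0.157, 0], [0, -0.157, 0], [0, -0.157, 0], [0, -0.157, 0], [0, -0.157, 0], [0, -0.157, 0], [0, -0.157, 0], [0, -0.157, 0], [0, -0.157, 0], [0, -0.157, 0]], grip=[75, 75, 75, 75, 75, 75, 75, 75, 75, 75])

```text
time_s: 52.55
tcp_pos: [0.51, 0.1209, 0.4206]
ee_rot: [[0.06, -0.996, -0.069], [-0.635, -0.091, 0.767], [-0.77, -0.002, -0.638]]
wrist_force: [-0.5, -0.3, -0.6]
gripper_width: 0.862
gripper_force: 0.0
```

Call:
step_arm(linear=[[0, 0, 0], [47.4, -0.9, 1.9], [47.4, -0.9, 1.9], [47.4, -0.9, 1.9], [47.4, -0.9, 1.9], [47.4, -0.9, 1.9], [0, 0, 0], [0, 0, 0]], delta_rot=[[0, 0, 0], [0, 0, 0], [0, 0, 0], [0, 0, 0], [0, 0, 0], [0, 0, 0], [0, 0, 0], [0, 0, 0]], grip=[75, 75, 75, 75, 75, 75, 75, 75])

```text
time_s: 53.55
tcp_pos: [0.5291, -0.0214, 0.2339]
ee_rot: [[0.064, -0.996, -0.069], [-0.64, -0.094, 0.763], [-0.766, -0.004, -0.643]]
wrist_force: [0.3, -0.3, 0.5]
gripper_width: 0.862
gripper_force: 0.0
```

Run:
```python
from h import *
np.set_printoptions(precision=4,suppress=True)
c=cap("wrist");s=c["s"];print(s["tcp_pos"])
Rt=frame(-cX,cY);plan(clipO-.028*cY,Rt)
print("pred lens",proj(c,clipO-.066*cY))
for d in silhouettes("wrist","torch_a"):
    ys,xs=np.where(d["mask"]);print(d["score"],xs.min(),xs.max(),ys.min(),ys.max(),d["point"])
```

```text
[ 0.5291 -0.0214  0.2339]
shift now-frame mm [  2.8   0.6 100.2] shift target-frame mm [  2.8   0.2 100.2] len 100 rotvec [-0.004 -0.     0.005] deg 0.3
pred lens [315.6569 252.1707]
0.6 310 347 277 302 [324.8, 288.2]
0.58 280 348 201 278 [315.4, 241.2]
```

Call:
step_arm(linear=[[0.8, 0.3, 20], [0, 0, 30], [0, 0, 30], [0, 0, 15], [0, 0, 5], [0, 0, 0], [0, 0, 0]], delta_rot=[[0, 0, 0], [0, 0, 0], [0, 0, 0], [0, 0, 0], [0, 0, 0], [0, 0, 0], [0, 0, 0]], grip=[75, 75, 75, 75, 75, 75, 75])

```text
time_s: 54.52
tcp_pos: [0.5221, 0.0532, 0.1688]
ee_rot: [[0.063, -0.996, -0.068], [-0.639, -0.092, 0.764], [-0.767, -0.004, -0.642]]
wrist_force: [-0.6, 0.4, -0.5]
gripper_width: 0.861
gripper_force: 0.0
```

Call:
step_arm(linear=[[0, 0, 0], [0, 0, 0], [0, 0, 0], [0, 0, 0], [0, 0, 0]], delta_rot=[[0, 0, 0], [0, 0, 0], [0, 0, 0], [0, 0, 0], [0, 0, 0]], grip=[30, 30, 30, 30, 30])

```text
time_s: 55.15
tcp_pos: [0.5224, 0.0539, 0.1682]
ee_rot: [[0.062, -0.996, -0.067], [-0.639, -0.092, 0.764], [-0.767, -0.004, -0.642]]
wrist_force: [1.3, 0.7, -0.3]
gripper_width: 0.469
gripper_force: 30.0
```

Run:
```python
from h import *
s=sense();print(s["tcp_pos"],s["wrist_force"]);Rt=frame(-cX,cY);plan(clipO-.028*cY,Rt)
```

```text
[0.52236975 0.05391581 0.16821453] [ 1.32368051  0.7474827  -0.3036824 ]
shift now-frame mm [ 0.5  0.4 -0.3] shift target-frame mm [ 0.5  0.4 -0.3] len 1 rotvec [-0.005  0.001  0.002] deg 0.3
```

Call:
step_arm(linear=[[0, 0, -5], [0, 0, -8], [0, 0, -10]], delta_rot=[[0, 0, 0], [0, 0, 0], [0, 0, 0]], grip=[30, 30, 30])

```text
time_s: 55.52
tcp_pos: [0.5232, 0.0359, 0.1832]
ee_rot: [[0.062, -0.996, -0.069], [-0.639, -0.093, 0.764], [-0.767, -0.003, -0.642]]
wrist_force: [1.6, 1.6, -2.3]
gripper_width: 0.473
gripper_force: 29.9
```

Call:
step_arm(linear=[[0, 0, -12], [0, 0, -15], [0, 0, -15], [0, 0, -20], [0, 0, -25], [0, 0, -30], [0, 0, -20], [0, 0, 0]], delta_rot=[[0, 0, 0], [0, 0, 0], [0, 0, 0], [0, 0, 0], [0, 0, 0], [0, 0, 0], [0, 0, 0], [0, 0, 0]], grip=[30, 30, 30, 30, 30, 30, 30, 30])

```text
time_s: 56.52
tcp_pos: [0.5328, -0.0701, 0.2719]
ee_rot: [[0.062, -0.996, -0.067], [-0.64, -0.091, 0.763], [-0.766, -0.005, -0.643]]
wrist_force: [0.2, -0.7, -2.0]
gripper_width: 0.468
gripper_force: 30.1
```

Call:
step_arm(linear=[[0, 0, 0], [0, 0, 0], [0, 0, 0], [0, 0, 0], [0, 0, 0], [0, 0, 0], [0, 0, 0]], delta_rot=[[0, 0.1455, 0], [0, 0.1455, 0], [0, 0.1455, 0], [0, 0.1455, 0], [0, 0.1455, 0], [0, 0.1455, 0], [0, 0, 0]], grip=[30, 30, 30, 30, 30, 30, 30])

```text
time_s: 57.4
tcp_pos: [0.5308, -0.0662, 0.2698]
ee_rot: [[0.097, -0.995, -0.001], [-0.995, -0.097, 0.002], [-0.002, 0.001, -1.0]]
wrist_force: [-0.3, -0.4, -1.4]
gripper_width: 0.468
gripper_force: 30.1
```

Call:
step_arm(linear=[[20.3, 34, -14], [20.3, 34, -14], [20.3, 34, -14], [0, 0, 0], [0, 0, 0]], delta_rot=[[0, 0, 0], [0, 0, 0], [0, 0, 0], [0, 0, 0], [0, 0, 0]], grip=[30, 30, 30, 30, 30])

```text
time_s: 58.02
tcp_pos: [0.4365, -0.1386, 0.3121]
ee_rot: [[0.091, -0.996, 0.003], [-0.996, -0.091, 0.003], [-0.003, -0.003, -1.0]]
wrist_force: [-0.0, -0.5, -2.1]
gripper_width: 0.475
gripper_force: 30.1
```

```bash
cat > v.py <<'E'
from h import *
np.set_printoptions(precision=4,suppress=True)
s=sense();print(s["tcp_pos"],s["wrist_force"],s["gripper_width"]*87)
plan([.4365,-.137,.118],frame(np.array(s["ee_rot"])[:,1],[0,0,-1]))
for n in("scene","side","wrist"):
    c=cap(n)
    t=np.array(c["s"]["tcp_pos"])+[0,0,-.094];print(n,"tail pred",proj(c,t),"lens",proj(c,t+[0,0,.132]),"T1",proj(c,[.4535,-.286,.156]),proj(c,[.4535,-.286,.1]))
    for d in silhouettes(n,"torch_a"):
        m=d["mask"];ys,xs=np.where(m)
        r=ys.max();k=ys>r-6;k2=ys<ys.min()+8;print(round(d["score"],2),xs.min(),xs.max(),ys.min(),r,"bottom mean col",xs[k].mean(),"top",xs[k2].mean())
E
python3 v.py
```

```text
[ 0.4365 -0.1386  0.3121] [-0.0183 -0.4604 -2.1454] 41.36680267047048
shift now-frame mm [ -1.    0.4 194.1] shift target-frame mm [ -1.6  -0.1 194.1] len 194 rotvec [-0.003  0.003  0.   ] deg 0.2
scene tail pred [375.5647 272.9957] lens [380.6658 233.5619] T1 [419.2404 318.3075] [415.9852 332.6763]
0.87 371 391 234 276 bottom mean col 376.9076923076923 top 385.8095238095238
0.81 204 217 182 209 bottom mean col 212.0222222222222 top 210.0
0.77 408 428 316 341 bottom mean col 417.93506493506493 top 419.85849056603774
0.5 222 242 226 241 bottom mean col 231.70408163265307 top 232.1985294117647
side tail pred [388.7596 185.5347] lens [391.7662 148.7464] T1 [404.1083 182.0986] [402.74   195.7888]
0.86 383 396 147 187 bottom mean col 388.16326530612247 top 390.76404494382024
0.82 184 239 391 420 bottom mean col 193.1818181818182 top 226.80519480519482
0.56 397 412 180 201 bottom mean col 402.98275862068965 top 405.6024096385542
wrist tail pred [315.682  241.1026] lens [315.047  336.5072] T1 [312.57    45.0387] [313.1768  59.3058]
0.95 265 366 221 375 bottom mean col 315.1897435897436 top 313.66473988439304
0.73 184 358 0 230 bottom mean col 314.0642570281124 top 301.09101796407185
0.69 286 346 6 85 bottom mean col 313.1746031746032 top 318.85648148148147
```

T1 stands in its cup as predicted, and T2 is vertical above the left cup. I lower it.

Call:
step_arm(linear=[[-1, 0, 35], [0, 0, 40], [0, 0, 25], [0, 0, 10], [0, 0, 0], [0, 0, 0]], delta_rot=[[0, 0, 0], [0, 0, 0], [0, 0, 0], [0, 0, 0], [0, 0, 0], [0, 0, 0]], grip=[30, 30, 30, 30, 30, 30])

```text
time_s: 59.08
tcp_pos: [0.4379, -0.1374, 0.2036]
ee_rot: [[0.093, -0.996, 0.005], [-0.996, -0.093, 0.001], [-0.001, -0.005, -1.0]]
wrist_force: [-0.2, -0.1, -1.0]
gripper_width: 0.475
gripper_force: 30.1
```

```bash
python3 v.py|head -5
```

```text
[ 0.4379 -0.1374  0.2036] [-0.1797 -0.0611 -1.0079] 41.36758756978721
shift now-frame mm [-0.4  1.8 85.6] shift target-frame mm [-0.5  1.3 85.6] len 86 rotvec [-0.005  0.001  0.   ] deg 0.3
scene tail pred [371.8777 301.2101] lens [376.4447 265.8855] T1 [419.2404 318.3075] [415.9852 332.6763]
0.92 409 429 316 341 bottom mean col 417.9493670886076 top 419.92727272727274
0.72 204 217 181 208 bottom mean col 212.3125 top 210.1578947368421
```

Call:
step_arm(linear=[[0, 0.5, 10], [0, 0, 8], [0, 0, 8], [0, 0, 0]], delta_rot=[[0, 0, 0], [0, 0, 0], [0, 0, 0], [0, 0, 0]], grip=[30, 30, 30, 30])

```text
time_s: 59.88
tcp_pos: [0.4358, -0.1373, 0.1755]
ee_rot: [[0.093, -0.996, 0.001], [-0.996, -0.093, 0.002], [-0.001, -0.001, -1.0]]
wrist_force: [-0.2, -0.1, -1.3]
gripper_width: 0.475
gripper_force: 30.1
```

Call:
step_arm(linear=[[0, 0, 8], [0, 0, 8], [0, 0, 8], [0, 0, 0]], delta_rot=[[0, 0, 0], [0, 0, 0], [0, 0, 0], [0, 0, 0]], grip=[30, 30, 30, 30])

```text
time_s: 60.38
tcp_pos: [0.4359, -0.1373, 0.1516]
ee_rot: [[0.092, -0.996, 0.001], [-0.996, -0.092, 0.002], [-0.001, -0.001, -1.0]]
wrist_force: [0.1, 0.1, -1.3]
gripper_width: 0.473
gripper_force: 30.1
```

Call:
step_arm(linear=[[0, 0, 8], [0, 0, 8], [0, 0, 6], [0, 0, 0]], delta_rot=[[0, 0, 0], [0, 0, 0], [0, 0, 0], [0, 0, 0]], grip=[30, 30, 30, 30])

```text
time_s: 60.88
tcp_pos: [0.4362, -0.1373, 0.1298]
ee_rot: [[0.093, -0.996, 0.001], [-0.996, -0.093, 0.001], [-0.001, -0.002, -1.0]]
wrist_force: [-0.1, 0.1, -1.2]
gripper_width: 0.469
gripper_force: 30.1
```

Call:
step_arm(linear=[[0, 0, 5], [0, 0, 3], [0, 0, 0]], delta_rot=[[0, 0, 0], [0, 0, 0], [0, 0, 0]], grip=[30, 30, 30])

```text
time_s: 61.25
tcp_pos: [0.4364, -0.1373, 0.1222]
ee_rot: [[0.093, -0.996, 0.002], [-0.996, -0.093, 0.001], [-0.001, -0.003, -1.0]]
wrist_force: [-1.1, 0.4, -1.2]
gripper_width: 0.473
gripper_force: 30.1
```

Call:
step_arm(linear=[[0, 0, 3], [0, 0, 1], [0, 0, 0]], delta_rot=[[0, 0, 0], [0, 0, 0], [0, 0, 0]], grip=[30, 30, 30])

```text
time_s: 61.62
tcp_pos: [0.4366, -0.1373, 0.1184]
ee_rot: [[0.093, -0.996, 0.003], [-0.996, -0.093, 0.001], [-0.001, -0.003, -1.0]]
wrist_force: [0.5, 0.0, -0.8]
gripper_width: 0.469
gripper_force: 30.1
```

Call:
step_arm(linear=[[0, 0, 0.7], [0, 0, 0]], delta_rot=[[0, 0, 0], [0, 0, 0]], grip=[30, 30])

```text
time_s: 61.88
tcp_pos: [0.4367, -0.1373, 0.1178]
ee_rot: [[0.093, -0.996, 0.003], [-0.996, -0.093, 0.001], [-0.001, -0.003, -1.0]]
wrist_force: [-0.4, 0.4, -0.9]
gripper_width: 0.475
gripper_force: 30.1
```

Call:
step_arm(linear=[[0, 0, 0.8], [0, 0, 0], [0, 0, 0], [0, 0, 0], [0, 0, 0], [0, 0, -20], [0, 0, -50], [0, 0, -50], [0, 0, -50], [0, 0, -50]], delta_rot=[[0, 0, 0], [0, 0, 0], [0, 0, 0], [0, 0, 0], [0, 0, 0], [0, 0, 0], [0, 0, 0], [0, 0, 0], [0, 0, 0], [0, 0, 0]], grip=[30, 30, 75, 75, 75, 75, 75, 75, 75, 75])

```text
time_s: 63.12
tcp_pos: [0.4356, -0.1375, 0.3385]
ee_rot: [[0.093, -0.996, 0.003], [-0.996, -0.093, 0.002], [-0.001, -0.003, -1.0]]
wrist_force: [1.0, 0.0, 0.6]
gripper_width: 0.866
gripper_force: 0.0
```

Call:
step_arm(linear=[[-40, 0, 0], [-40, 0, 0], [0, 0, 0], [0, 0, 0]], delta_rot=[[0, 0, 0], [0, 0, 0], [0, 0, 0], [0, 0, 0]], grip=[0, 0, 0, 0])

```text
time_s: 63.62
tcp_pos: [0.4285, -0.058, 0.3369]
ee_rot: [[0.093, -0.996, 0.003], [-0.996, -0.093, 0.001], [-0.001, -0.003, -1.0]]
wrist_force: [0.1, -1.0, -0.2]
gripper_width: 0.493
gripper_force: 0.0
```

Run:
```python
from h import *
np.set_printoptions(precision=4,suppress=True)
s=sense();print(s["tcp_pos"],s["gripper_width"])
T={"T1":[.4535,-.286],"T2":[.4366,-.137]}
for n in("wrist","scene","side"):
    c=cap(n)
    for k,v in T.items():print(n,k,"lens",proj(c,v+[.156]),"rim",proj(c,v+[.092]))
    for d in silhouettes(n,"torch_a"):
        ys,xs=np.where(d["mask"]);print(round(d["score"],2),xs.min(),xs.max(),ys.min(),ys.max(),c["img"][ys,xs].mean(0).astype(int),atz(c,d["point"],.021))
    for d in landmark_of(n,"wheel_top")[:1]:print("wheel",d["score"],atz(c,d["point"],.056))
```

```text
[ 0.4285 -0.058   0.3369] 0.4930007235016451
wrist T1 lens [311.8582 -56.5977] rim [312.7527 -22.6973]
wrist T2 lens [315.4539 133.8393] rim [315.6843 134.0425]
0.86 290 341 104 154 [220 221 219] [ 0.4356 -0.1418  0.021 ]
0.53 300 323 0 5 [100 100  98] [ 0.4564 -0.2836  0.021 ]
scene T1 lens [419.2404 318.3075] rim [415.5351 334.6631]
scene T2 lens [372.9989 289.4557] rim [370.9064 305.7334]
0.86 364 382 286 311 [146 148 146] [ 0.5171 -0.0723  0.021 ]
0.86 408 429 316 341 [152 153 151] [ 0.5524 -0.2351  0.021 ]
0.75 204 217 182 208 [ 95 141 103] [0.4313 0.7232 0.021 ]
wheel 0.89 [ 0.4683 -0.3787  0.056 ]
side T1 lens [404.1083 182.0986] rim [402.5482 197.7076]
side T2 lens [387.3326 201.8375] rim [386.0196 217.9267]
0.7 397 412 180 201 [137 141 138] [ 0.5356 -0.4486  0.021 ]
0.63 184 240 390 421 [ 46 137  72] [0.4325 0.7329 0.021 ]
0.59 379 393 199 222 [135 138 135] [ 0.5129 -0.2882  0.021 ]
wheel 0.9 [ 0.4552 -0.3503  0.056 ]
```

Both torches stand in their cups at the predicted positions. Now I go to the wheel with closed fingers, starting on its near side.

Call:
step_arm(linear=[[53.5, 0.3, 0], [53.5, 0.3, 0], [53.5, 0.3, 0], [53.5, 0.3, 0], [53.5, 0.3, 0], [53.5, 0.3, 0], [0, 0, 0], [0, 0, 0]], delta_rot=[[0, 0, 0], [0, 0, 0], [0, 0, 0], [0, 0, 0], [0, 0, 0], [0, 0, 0], [0, 0, 0], [0, 0, 0]], grip=[0, 0, 0, 0, 0, 0, 0, 0])

```text
time_s: 65.08
tcp_pos: [0.4563, -0.3778, 0.3362]
ee_rot: [[0.092, -0.996, 0.002], [-0.996, -0.092, 0.002], [-0.002, -0.002, -1.0]]
wrist_force: [0.1, 0.3, -0.3]
gripper_width: 0.002
gripper_force: 0.0
```

Call:
step_arm(linear=[[0, 0, 50], [0, 0, 50], [0, 0, 50], [0, 0, 50], [0, 0, 50], [0, 0, 20], [0, 0, 0], [0, 0, 0]], delta_rot=[[0, 0, 0], [0, 0, 0], [0, 0, 0], [0, 0, 0], [0, 0, 0], [0, 0, 0], [0, 0, 0], [0, 0, 0]], grip=[0, 0, 0, 0, 0, 0, 0, 0])

```text
time_s: 66.08
tcp_pos: [0.4586, -0.3772, 0.0685]
ee_rot: [[0.094, -0.996, 0.006], [-0.996, -0.094, -0.0], [0.001, -0.006, -1.0]]
wrist_force: [1.0, -0.1, 0.6]
gripper_width: 0.001
gripper_force: 0.0
```

Run:
```python
from h import *
s=sense();print(s["tcp_pos"],s["wrist_force"])
plan([.4647-.007,-.378,.0565],frame([-.9932,-.1166,0],[0,0,-1]))
```

```text
[ 0.45856276 -0.37724321  0.06846151] [ 0.97973609 -0.14344394  0.55107578]
shift now-frame mm [ 0.7  1.  12. ] shift target-frame mm [ 0.7  0.9 12. ] len 12 rotvec [-0.006 -0.001 -0.023] deg 1.3
```

Call:
step_arm(linear=[[0, 1, 6], [0, 0, 4], [0, 0, 1], [0, 0, 0]], delta_rot=[[-0.005, 0, -0.023], [0, 0, 0], [0, 0, 0], [0, 0, 0]], grip=[0, 0, 0, 0])

```text
time_s: 66.58
tcp_pos: [0.4563, -0.3774, 0.0559]
ee_rot: [[0.115, -0.993, -0.002], [-0.993, -0.115, 0.001], [-0.001, 0.002, -1.0]]
wrist_force: [0.2, 0.5, 0.6]
gripper_width: 0.001
gripper_force: 0.7
```

Call:
step_arm(linear=[[0, 0, 1], [0, 0, 0]], delta_rot=[[0, 0, 0], [0, 0, 0]], grip=[0, 0])

```text
time_s: 66.82
tcp_pos: [0.4564, -0.3775, 0.0556]
ee_rot: [[0.116, -0.993, -0.002], [-0.993, -0.116, 0.001], [-0.001, 0.002, -1.0]]
wrist_force: [-1.4, 1.4, 6.2]
gripper_width: 0.004
gripper_force: 2.8
```

Call:
step_arm(linear=[[0, 0, 0.7], [0, 0, 0]], delta_rot=[[0, 0, 0], [0, 0, 0]], grip=[0, 0])

```text
time_s: 67.08
tcp_pos: [0.4564, -0.3776, 0.0554]
ee_rot: [[0.116, -0.993, -0.002], [-0.993, -0.116, 0.0], [-0.001, 0.002, -1.0]]
wrist_force: [-1.5, 2.8, 8.5]
gripper_width: 0.006
gripper_force: 4.2
```

Call:
step_arm(linear=[[0, -4, 0], [0, -5, 0], [0, -5, 0], [0, -4, 0], [0, 0, 0], [0, 0, -6], [0, 18, 0], [0, 0, 4], [0, 0, 2], [0, 0, 0]], delta_rot=[[0, 0, 0], [0, 0, 0], [0, 0, 0], [0, 0, 0], [0, 0, 0], [0, 0, 0], [0, 0, 0], [0, 0, 0], [0, 0, 0], [0, 0, 0]], grip=[0, 0, 0, 0, 0, 0, 0, 0, 0, 0])

```text
time_s: 68.32
tcp_pos: [0.4548, -0.3775, 0.0549]
ee_rot: [[0.116, -0.993, -0.005], [-0.993, -0.116, 0.001], [-0.002, 0.005, -1.0]]
wrist_force: [-3.0, 1.9, 9.5]
gripper_width: 0.006
gripper_force: 5.1
```

Call:
step_arm(linear=[[0, -4, 0], [0, -5, 0], [0, -5, 0], [0, -4, 0], [0, 0, 0], [0, 0, -6], [0, 18, 0], [0, 0, 4], [0, 0, 2], [0, 0, 0]], delta_rot=[[0, 0, 0], [0, 0, 0], [0, 0, 0], [0, 0, 0], [0, 0, 0], [0, 0, 0], [0, 0, 0], [0, 0, 0], [0, 0, 0], [0, 0, 0]], grip=[0, 0, 0, 0, 0, 0, 0, 0, 0, 0])

```text
time_s: 69.58
tcp_pos: [0.4547, -0.3774, 0.0548]
ee_rot: [[0.116, -0.993, -0.006], [-0.993, -0.116, 0.001], [-0.002, 0.005, -1.0]]
wrist_force: [-5.1, 1.3, 10.2]
gripper_width: 0.005
gripper_force: 5.7
```

Call:
step_arm(linear=[[0, -4, 0], [0, -5, 0], [0, -3, 0]], delta_rot=[[0, 0, 0], [0, 0, 0], [0, 0, 0]], grip=[0, 0, 0])

```text
time_s: 69.95
tcp_pos: [0.4558, -0.3766, 0.0545]
ee_rot: [[0.115, -0.993, -0.029], [-0.993, -0.115, 0.006], [-0.009, 0.028, -1.0]]
wrist_force: [-29.4, -9.5, 22.8]
gripper_width: 0.004
gripper_force: 14.3
```

Call:
step_arm(linear=[[0, -3, 0], [0, -3, 0], [0, 0, 0], [0, 0, -30], [0, 0, -50], [0, 0, -50], [0, 0, -50], [0, 0, -50], [-40, 0, 0], [-40, 0, 0]], delta_rot=[[0, 0, 0], [0, 0, 0], [0, 0, 0], [0, 0, 0], [0, 0, 0], [0, 0, 0], [0, 0, 0], [0, 0, 0], [0, 0, 0], [0, 0, 0]], grip=[0, 0, 0, 0, 0, 0, 0, 0, 0, 0])

```text
time_s: 71.2
tcp_pos: [0.4655, -0.2953, 0.2836]
ee_rot: [[0.114, -0.993, -0.001], [-0.993, -0.114, 0.001], [-0.002, 0.001, -1.0]]
wrist_force: [0.5, 0.4, -0.5]
gripper_width: 0.005
gripper_force: 0.0
```

Call:
step_arm(linear=[[0, 0, 0], [0, 0, 0]], delta_rot=[[0, 0, 0], [0, 0, 0]], grip=[0, 0])

```text
time_s: 71.45
tcp_pos: [0.4657, -0.2962, 0.2837]
ee_rot: [[0.116, -0.993, -0.002], [-0.993, -0.116, 0.001], [-0.001, 0.002, -1.0]]
wrist_force: [0.5, -0.3, 0.8]
gripper_width: 0.005
gripper_force: 0.0
```

Run:
```python
from h import *
np.set_printoptions(precision=4,suppress=True)
c=cap("wrist");print(c["s"]["tcp_pos"],c["s"]["wrist_force"])
yd=np.array([-.119,.993,0]);xd=np.array([.993,.119,0]);w=np.array([.4647,-.3778,.05])
for k in(-.0167,0,.0167):print(k,proj(c,w+xd*k))
p=proj(c,w).astype(int);g=cv2.cvtColor(c["img"],cv2.COLOR_RGB2GRAY)
for r in range(p[1]-4,p[1]+5):print(r,g[r,p[0]-28:p[0]+29])
for n in("scene","side"):
    c=cap(n)
    for d in silhouettes(n,"torch_a"):
        ys,xs=np.where(d["mask"]);print(n,round(d["score"],2),xs.min(),xs.max(),ys.min(),ys.max())
```

```text
[ 0.4657 -0.2962  0.2837] [ 0.5003 -0.3394  0.8219]
-0.0167 [340.114  132.4843]
0 [324.7734 132.5309]
0.0167 [309.432  132.5774]
128 [164 165 164 163 154  92  59  80  82  80  81  97 106  97  86  73  69  73
  72  70  73  74  76  76  74  73  73  73  73  69  66  69  74  74  74  73
  73  72  73  71  59  48  46  68  79  82  66  57  56  91 139 158 160 160
 160 159 160]
129 [164 165 164 164 153  92  52  79  82  82  82 208 226 164  95  69  64  66
  67  68  63  68  69  73  68  68  68  70  69  63  56  66  68  70  70  72
  67  65  66  67  40  40  46  63  80  83  64  52  51  96 145 158 159 160
 160 159 158]
130 [163 165 163 163 153  99  43  39  33  44  39 248 254 204  79  44  40  40
  45  49  39  44  36  47  41  47  44  51  47  47  38  47  42  43  38  50
  48  41  36  43  35  45  55  41  45  43  40  40  42 104 146 159 161 160
 160 159 158]
131 [163 164 163 164 153 110  48  42  37  43  36 247 254 221  91  45  40  40
  41  46  37  44  36  48  40  49  47  49  42  48  41  46  44  42  37  44
  41  38  37  42  33  38  44  38  39  40  43  44  44 104 146 158 160 160
 160 159 160]
132 [164 164 163 164 15
[... 592 characters left out ...]
  34  46
  40  36  38  42  30  36  44  35  39  41  27  41  30 103 146 158 160 159
 159 158 159]
135 [163 163 163 162 157 110  55  46  37  40  39 247 253 237 107  43  43  40
  35  47  37  49  46  48  35  50  47  50  44  48  39  46  43  41  30  44
  40  36  41  43  31  34  45  36  40  40  27  39  32 103 146 159 159 159
 158 158 159]
136 [163 163 163 161 164 112  56  45  33  40  38 247 253 237 107  44  42  41
  35  47  39  47  44  48  34  50  43  49  44  45  37  48  42  39  34  44
  40  37  39  42  33  37  43  37  40  38  27  38  34 103 146 159 159 160
 159 159 158]
scene 0.59 409 428 316 341
scene 0.55 364 383 286 311
side 0.91 184 239 391 420
side 0.66 398 411 181 201
side 0.5 380 394 199 222
```

The line sits at the far end of the slot (308 px, +16.6 mm), which is the on stop, and both torches are unchanged. I hand in the job.

```bash
python3 -c "
from station import *
print(finish_job())"
```

```text
the job is handed in; nothing more can be done
None
```

I handed the job in at about 71 s. The wheel was rolled off first, both torches found on the bench went through the clip and now stand tail-down in the right and left cups, and the wheel was rolled back to its on stop last. I pushed nothing else on the bench, but did not measure it afterwards.

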